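# Shut down the finishing corner

## Robot

A 7-joint arm with a two-finger parallel gripper is mounted at the origin on the work surface. World frame = base frame: x ahead of the robot, y to its left, z up, the work surface at z = 0. Lengths are in mm, angles in rad, forces in N, time in s.
With the tool pointing down it reaches from about 400 to 875 mm from the base axis. Payload 4.4 kg.
Tool frame: the origin (TCP) lies at the very end of the fingers, on their centre line; the grasp point (between the pads) lies 19 mm behind it; y points along the fingers, z is the direction in which the jaws open and shut, and the axes are right-handed (so a half turn about y gives the same grasp; the last joint's range is limited). The gripper opens to 85 mm and grips with 20 to 120 N. Pads are 22 mm wide; open, the fingers measure 114 mm over their backs; the gripper's body (76 mm by 85 mm) begins 54 mm behind the grasp point. The pads swing forward as they close: fully open they stand 13 mm farther back than shut.
Start: joints at [1.126, 0.628, 0.038, 1.517, -0.027, 0.996, -0.02], TCP at [240.402, -603.924, 231.313] pointing down, gripper open.
Joint ranges: [-3.06, 3.06], [-0.37, 2.12], [-1.25, 1.32], [0.18, 2.47], [-1.1, 4.24], [0.23, 1.98], [-2.94, 2.94]. Speed limits (rad/s): [2.57, 2.57, 3.14, 3.14, 3.14, 3.14, 3.14].

## Interface

Orientations are given as [roll, pitch, yaw] about the fixed x, y, z axes, in that order (R = Rz(yaw) Ry(pitch) Rx(roll)).
In Python, from cell import * gives the robot as it stands.
- The arm moves only by the tool apply_moves, never from a script. Its argument "targets" is a list of rows, each a list of 6 numbers: the shift along the tool's x, y, z in units of 40 mm (1.0 is 40 mm), then the turn, a rotation vector about the tool's x, y, z in units of 8 degrees (1.0 is 8 degrees). A call has 1 to 12 rows; each row shifts and turns the commanded pose from where the row before left it, along the tool's axes as they then stand; what a row does not reach is not made up. A row lasts 1/8 s, in which the tool goes at most 62.5 mm and 10.7 degrees, less where a joint would pass 70% of its speed; a pose out of reach is approached as far as the arm can. A call is refused whole if a number of a shift passes 1 or a number of a turn 1, either way. A call with a gripper value outside its range is refused whole. "jaw" is the gripper command: -1 is shut, 1 is fully open, values between are in proportion, set as the call begins (left out, the last holds). The fingers move at their own pace and stop on an object; the grip force is fixed at half the most. Time passes only in rows, so rows that do not move let the fingers close. It gives the time, the measured TCP pose, the force and the opening at its end, in the units of the state.
- read_state(): the state, without advancing time (a new reading comes with each control period).
- get_image(name): name is "side" or "top"; returns the picture (384x512x3 uint8, red, green, blue); there is no depth.
- calibration(name): a dict with "fx", "fy", "cx", "cy" (pixels), "world_from_camera" (4x4, takes a point from camera to world coordinates). Camera axes: x right, y down, z forward; pixel columns grow to the right and rows downward; lengths in mm; the calibration is good to about 2 mm. A picture is of the moment at which its call begins. calibration takes no time and is no camera call.
- finish_job(): hands the job in, once; it reports no verdict.
The state is a dict: "clock": time; "qpos": joint angles; "qd": joint speeds; "tau": joint torques, N m; "eef_pos": TCP position; "tool_rot": TCP orientation; "force": force on the tool from outside, world axes, zero at the start; "torque": the same for the moment, N m; "width": finger opening in mm.
Only numpy, scipy, OpenCV 4.12 (cv2) and the standard library are available. Lean on these libraries where they do the work, as an engineer would, in place of code of your own. Each camera call takes 0.05 s, during which the arm holds its last target. There are 200 camera calls.

## Task

Shut down the carver's finishing corner. First turn the warming plate's thermostat knob fully anticlockwise to its off stop; then pack all the amber finish jars, from the warming plate and from the bench, upright into free cells of the shallow divided crate, one per cell, setting each down gently and leaving the glue bottles in their cells; finally, with everything packed, turn the lamp dimmer fully anticlockwise to its off stop. Leave the tools, the mug and the other things on the bench where they are.

Things in the scene. Friction and masses are not known exactly. Their poses are not given: they have to be found in the camera images.
- jar1: Finish jar: amber glass cylinder 50 mm in diameter from its foot up to 83 mm, pale label band, black cap 45 mm in diameter; 98 mm tall in all, 0.12 to 0.22 kg; smooth foot that slides on the bench when pushed, sides grip well (friction about 0.6). Origin at the centre of its underside, z up. Stands upright on the warming plate at the start; absent in some runs. To be packed.
- jar2: Finish jar: amber glass cylinder 50 mm in diameter from its foot up to 83 mm, pale label band, black cap 45 mm in diameter; 98 mm tall in all, 0.12 to 0.22 kg; smooth foot that slides on the bench when pushed, sides grip well (friction about 0.6). Origin at the centre of its underside, z up. Stands upright on the warming plate at the start; absent in some runs. To be packed.
- jar3: Finish jar: amber glass cylinder 50 mm in diameter from its foot up to 83 mm, pale label band, black cap 45 mm in diameter; 98 mm tall in all, 0.12 to 0.22 kg; smooth foot that slides on the bench when pushed, sides grip well (friction about 0.6). Origin at the centre of its underside, z up. Stands upright on the warming plate at the start; absent in some runs. To be packed.
- jar4: Finish jar: amber glass cylinder 50 mm in diameter from its foot up to 83 mm, pale label band, black cap 45 mm in diameter; 98 mm tall in all, 0.12 to 0.22 kg; smooth foot that slides on the bench when pushed, sides grip well (friction about 0.6). Origin at the centre of its underside, z up. Stands upright on the bench at the start; absent in some runs. To be packed.
- jar5: Finish jar: amber glass cylinder 50 mm in diameter from its foot up to 83 mm, pale label band, black cap 45 mm in diameter; 98 mm tall in all, 0.12 to 0.22 kg; smooth foot that slides on the bench when pushed, sides grip well (friction about 0.6). Origin at the centre of its underside, z up. Stands upright on the bench at the start; absent in some runs. To be packed.
- jar6: Finish jar: amber glass cylinder 50 mm in diameter from its foot up to 83 mm, pale label band, black cap 45 mm in diameter; 98 mm tall in all, 0.12 to 0.22 kg; smooth foot that slides on the bench when pushed, sides grip well (friction about 0.6). Origin at the centre of its underside, z up. Stands upright on the bench at the start; absent in some runs. To be packed.
- glue1: White plastic glue bottle with pointed nozzle, 44 mm in diameter, 100 mm tall, origin at the centre of its underside. Already stands in one of the crate's cells, and stays there; absent in some runs.
- glue2: White plastic glue bottle with pointed nozzle, 44 mm in diameter, 100 mm tall, origin at the centre of its underside. Already stands in one of the crate's cells, and stays there; absent in some runs.
- crate: Shallow plywood crate, fixed to the bench, 318 mm (its x) by 158 mm (its y), 48 mm high; outer walls 8 mm thick, floor 5 mm, dividers 18 mm thick and 47 mm high. Three dividers across x and one across y make 4 x 2 cells, each 62 mm square inside; cell centres at x = -120, -40, 40, 120 mm and y = -40, 40 mm. Origin at the centre of its underside; the cell floor is at z = 5 mm.
- warmer: Warming plate: grey box with flat top, fixed, 240 mm (x) by 280 mm (y), 42 mm high; origin at the centre of its underside. The jars stand on the aluminium part of its top, at +x; the thermostat knob is on the dark panel at -x, +y.
- heater (a joint): Thermostat knob angle in rad: 0 = fully anticlockwise (seen from above) against the end stop, off; grows clockwise to 4.2. Stays where it is left; turns against about 0.03 N m.
- heater_grip (a point): Point on the thermostat knob's vertical axis at the height to grip, 37 mm above the warmer's top. The black knob has an upright bar grip 14 mm thick, 42 mm long (along this point's x axis) and 38 mm high above the knob's underside (7 mm above this point), on a disc 44 mm in diameter and 8 mm thick; this point's axes turn with the knob. A white line on the bar's top points to the white dot on the base when off.
- dimmer (a joint): Lamp dimmer knob angle in rad: 0 = fully anticlockwise (seen from above) against the end stop, lamp off; grows clockwise to 4.2. Stays where it is left; turns against about 0.03 N m.
- dimmer_grip (a point): Point on the dimmer knob's vertical axis at the height to grip, 67 mm above the bench. Grey knob of the same shape and size as the thermostat's (bar 14 mm thick and 42 mm long along this point's x axis, which turns with it; top 7 mm above this point), on a fixed black box 85 x 85 x 30 mm on the bench. White dot on the base marks off.
- blank: Wooden block 40 x 28 x 22 mm lying among the jars; bystander.
- driver: Screwdriver lying on the bench, 160 mm long, 26 mm high; bystander. Origin below its middle.
- hammer: Hammer lying on the bench, 240 mm long, 26 mm high; bystander. Origin below its middle.
- wrench: Spanner lying flat, 180 mm long, 8 mm high; bystander. Origin at its middle.
- mug: White mug with handle, 80 mm in diameter, 90 mm tall; bystander. Origin at the centre of its underside.
- spool: Cork disc 50 mm in diameter, 40 mm high; bystander. Origin at the centre of its underside.
There are look-alikes about, which are no part of the job. What is shaped like the glue2 but pink or turquoise is not meant.

How it is judged:
By the outcome, as a careful person would: the job done as asked, in the order asked, and still so for the second after the job is handed in, with the robot touching nothing.
Of jar1, jar2, jar3, jar4, jar5, jar6 only 4 to 6 are there at a start; the rules pass over those that are not, and their reading is None.
Of glue1, glue2 only 1 to 2 are there at a start; the rules pass over those that are not, and their reading is None.
At some moment in a run one of jar4, jar5, jar6 may be knocked a few centimetres aside while the robot is not near it.
It also fails if it takes over 210 s, if anything falls off the work surface, if the arm or the gripper's body presses on something with over 40 N, if the wrist force passes 120 N, or if a joint passes its speed limit or range.

## Working session

There is one attempt and no reset: what is moved stays moved. The work goes in short steps, Python scripts to look and compute and a tool call to move; the robot and the scene stay as the last step left them, time stands still between calls to the robot, and variables do not carry over. Pictures are saved under pics/ and viewed, about 12 in all and at most 16, crops included, and the job is handed in when it is done.

Besides the shell and the picture viewer there is one more tool, called after ">>>" by a JSON object that holds its "api" and its "payload", one argument or row to a line. apply_moves: Moves the arm, as the interface text tells. Its arguments: {"type":"object","properties":{"targets":{"type":"array"},"jaw":{"type":"number"}},"required":["targets"]}

```bash
mkdir -p pics; ls
python3 - <<'E'
from cell import *
import cv2,numpy as np
np.set_printoptions(precision=3,suppress=True)
for n in("top","side"):
    im=get_image(n); cv2.imwrite(f"pics/{n}0.png",im[:,:,::-1])
    c=calibration(n); print(n,c["fx"],c["fy"],c["cx"],c["cy"]);print(np.array(c["world_from_camera"]))
    cv2.imwrite(f"pics/{n}0b.png",cv2.resize(im[:,:,::-1],(800,600),interpolation=cv2.INTER_CUBIC))
print(read_state())
E
```

```text
pics
top 497.8195358551662 497.8195358551662 249.28257751225263 194.42107863121686
[[   0.023   -0.997    0.068  462.403]
 [  -1.      -0.023   -0.01    -7.206]
 [   0.012   -0.068   -0.998 1608.337]
 [   0.       0.       0.       1.   ]]
side 427.003467157895 427.003467157895 254.66174743573873 198.71732197117814
[[ -0.812  -0.382   0.441 -14.472]
 [ -0.583   0.531  -0.615 784.948]
 [  0.001  -0.756  -0.654 930.771]
 [  0.      0.      0.      1.   ]]
{'clock': 0.1, 'qpos': array([ 1.126,  0.629,  0.038,  1.518, -0.027,  0.996, -0.02 ]), 'qd': array([-0.   , -0.002, -0.001, -0.003,  0.   , -0.001,  0.   ]), 'tau': array([  0.002, -56.453,   1.23 , -19.397,   0.011,   0.005,   0.   ]), 'eef_pos': array([ 240.176, -603.41 ,  230.502]), 'tool_rot': array([-1.572, -0.   , -2.763]), 'force': array([ 0.393, -0.056,  0.847]), 'torque': array([ 0.008, -0.   , -0.015]), 'width': 85.54776431555928}
```

View pics/top0b.png

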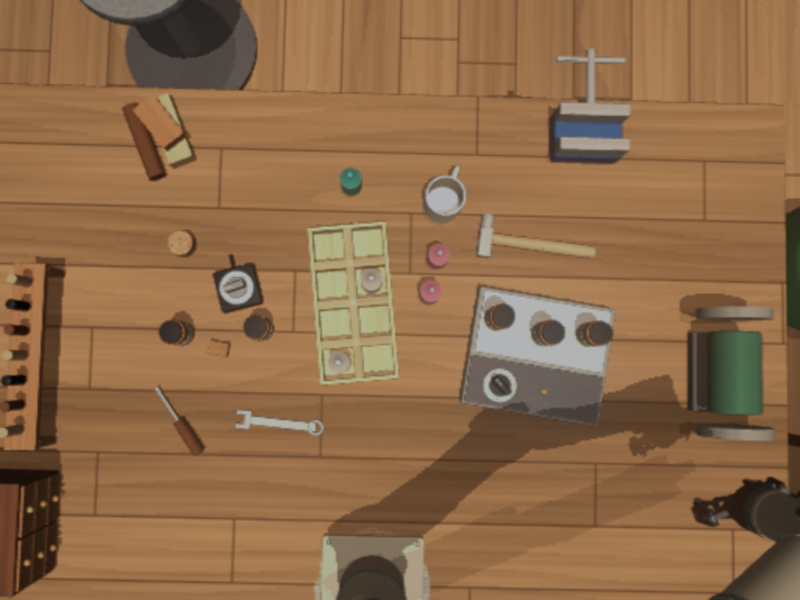

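View pics/side0b.png

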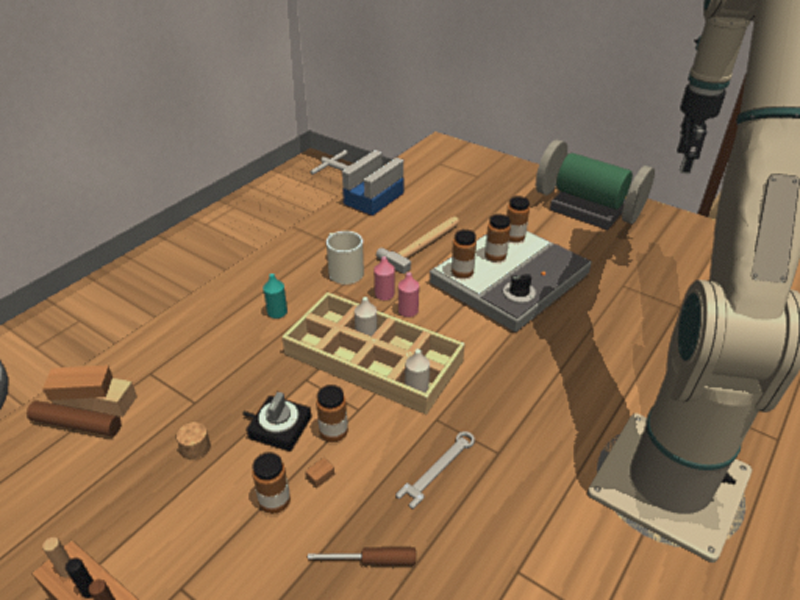

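The top view shows three jars on the plate (caps at about (499,314), (548,330) and (596,331) in the 800 px image). Two more are on the bench, at (174,330) and (258,326). Glue bottles stand in two of the eight cells. The heater knob is at (500,385) and the dimmer at (238,287). Next I'll measure them.

```bash
cat > h.py <<'E'
from cell import *
import cv2,numpy as np
np.set_printoptions(precision=1,suppress=True)
def ray(n,u,v):
    c=calibration(n);T=np.array(c["world_from_camera"])
    d=T[:3,:3]@np.array([(u-c["cx"])/c["fx"],(v-c["cy"])/c["fy"],1]);return T[:3,3],d
def onz(n,u,v,z):
    o,d=ray(n,u,v);return (o+d*(z-o[2])/d[2])[:2]
def pix(n,p):
    c=calibration(n);T=np.array(c["world_from_camera"]);q=T[:3,:3].T@(np.array(p,float)-T[:3,3])
    return np.array([c["fx"]*q[0]/q[2]+c["cx"],c["fy"]*q[1]/q[2]+c["cy"]])
def crop(im,x0,y0,w,h,s,f):
    cv2.imwrite(f,cv2.resize(im[y0:y0+h,x0:x0+w,::-1],None,fx=s,fy=s,interpolation=cv2.INTER_CUBIC))
E
python3 - <<'E'
from h import *
im=cv2.imread("pics/top0.png")[:,:,::-1]
a=im[130:275,285:405]; b=im[130:275,90:270]
crop(im,285,175,112,100,4,"pics/a.png")
A=cv2.imread("pics/a.png")
crop(im,95,155,80,75,5.33,"pics/b.png"); B=cv2.imread("pics/b.png")
cv2.imwrite("pics/ab.png",np.hstack([cv2.resize(A,(448,400)),B[:400,:350] if B.shape[0]>=400 else cv2.copyMakeBorder(B,0,400-B.shape[0],0,0,0)[:,:350]]))
g=im.max(2)
m=(g<45).astype(np.uint8)
n,l,s,c=cv2.connectedComponentsWithStats(m)
for i in range(1,n):
    if 40<s[i][4]<1500 and 80<c[i][0]<400 and 100<c[i][1]<290: print("dark",s[i],c[i],onz("top",*c[i],98),onz("top",*c[i],140))
# light things : crate wood (pale yellow)
hsv=cv2.cvtColor(np.ascontiguousarray(im),cv2.COLOR_RGB2HSV)
print("crate px",hsv[155,210],hsv[150,220], "plate",hsv[190,330],hsv[200,310],"panel",hsv[245,370])
for nm,mm in(("crate",cv2.inRange(hsv,(20,60,110),(36,255,255))),("plate",cv2.inRange(hsv,(0,0,60),(179,45,255)))):
    mm=cv2.morphologyEx(mm,cv2.MORPH_CLOSE,np.ones((5,5)))
    n,l,s,c=cv2.connectedComponentsWithStats(mm)
    for i in range(1,n):
        if s[i][4]>800:
            r=cv2.minAreaRect(np.argwhere(l==i)[:,::-1].astype(np.float32)); print(nm,s[i],r)
            z=48 if nm=="crate" else 42
            P=np.array([onz("top",*p,z) for p in cv2.boxPoints(r)]);print(P,P.mean(0),[np.linalg.norm(P[k]-P[k-1]) for k in range(4)])
E
```

```text
crate px [ 29  70 178] [ 22  88 174] plate [105   6 180] [ 15  46 111] panel [ 11  40 103]
crate [ 197  142   58  104 4536] ((225.4000244140625, 193.30001831054688), (101.14940643310547, 50.574703216552734), 85.2363510131836)
[[722.  148.5]
 [739.3 -10.4]
 [422.3 -43.9]
 [405.8 112.8]] [572.4  51.8] [np.float64(318.2505002271604), np.float64(159.8146984021404), np.float64(318.81490296006814), np.float64(157.6508330230771)]
plate [  52    0  111   56 2695] ((107.0, 27.5), (55.0, 110.0), 90.0)
[[1183.2  626.9]
 [1193.3  273. ]
 [1011.6  266.8]
 [1002.2  617.9]] [1097.6  446.2] [np.float64(181.2961794181969), np.float64(354.00132191272843), np.float64(181.74506652832892), np.float64(351.2911789486233)]
plate [ 296  184   97   85 5584] ((344.52703857421875, 227.33782958984375), (87.95344543457031, 74.80152893066406), 9.462323188781738)
[[ 377.  -171. ]
 [ 609.7 -206.1]
 [ 570.4 -481.6]
 [ 338.  -443.6]] [ 473.8 -325.5] [np.float64(275.37924311955237), np.float64(235.41166790691028), np.float64(278.26029128121485), np.float64(235.47365983322894)]
```

View pics/ab.png

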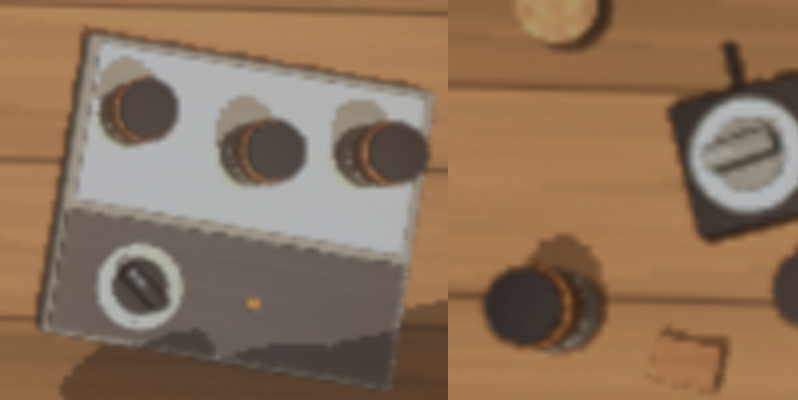

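Run:
```python
from h import *
im=cv2.imread("pics/top0.png")[:,:,::-1]; sd=cv2.imread("pics/side0.png")[:,:,::-1]
hsv=cv2.cvtColor(np.ascontiguousarray(im),cv2.COLOR_RGB2HSV)
for nm,u,v,z in(("w1",322,202,140),("w2",354,213,140),("w3",382.5,213,140),("b1",109.3,212.4,98),("b2",165,208,98)):
    m=((hsv[:,:,2]<95)&(hsv[:,:,1]<75)).astype(np.uint8)
    k=np.zeros_like(m);cv2.circle(k,(int(u),int(v)),13,1,-1);m&=k
    m=cv2.morphologyEx(m,cv2.MORPH_OPEN,cv2.getStructuringElement(cv2.MORPH_ELLIPSE,(7,7)))
    ys,xs=np.nonzero(m);c=(xs.mean(),ys.mean())
    print(nm,c,len(xs),"r mm",np.sqrt(len(xs)/np.pi)*(1608-z)/498,onz("top",*c,z),"side px",pix("side",[*onz("top",*c,z),z])*1.5625)
print("heater",onz("top",285+140/4,175+286/4,50),"dimmer",onz("top",151.1,184.1,40))
P=[]
for i,(I,x,y) in enumerate(((im,320,246),(sd,332,185),(im,151,184),(sd,178,266))):
    P.append(cv2.resize(np.ascontiguousarray(I[y-20:y+20,x-20:x+20,::-1]),(390,290) if 0 else (300,300),interpolation=cv2.INTER_CUBIC))
cv2.imwrite("pics/k.png",np.vstack([np.hstack(P[:2]),np.hstack(P[2:])]))
```

```text
w1 (np.float64(321.9166666666667), np.float64(201.77083333333334)) 144 r mm 19.957356834894124 [ 546.4 -237.8] side px [465.  234.2]
w2 (np.float64(353.42763157894734), np.float64(212.29605263157896)) 152 r mm 20.50423498921166 [ 517.5 -331.5] side px [499.2 218.6]
w3 (np.float64(384.20666666666665), np.float64(212.8)) 150 r mm 20.368892025057047 [ 518.1 -422.8] side px [518.9 200.3]
b1 (np.float64(108.734375), np.float64(211.9375)) 128 r mm 19.354308221884768 [503.  400.8] side px [267.7 461.5]
b2 (np.float64(162.65546218487395), np.float64(208.6890756302521)) 119 r mm 18.661482801100437 [516.6 238.5] side px [330.1 392.4]
heater [ 411.7 -247.7] dimmer [595.4 287. ]
```

View pics/k.png

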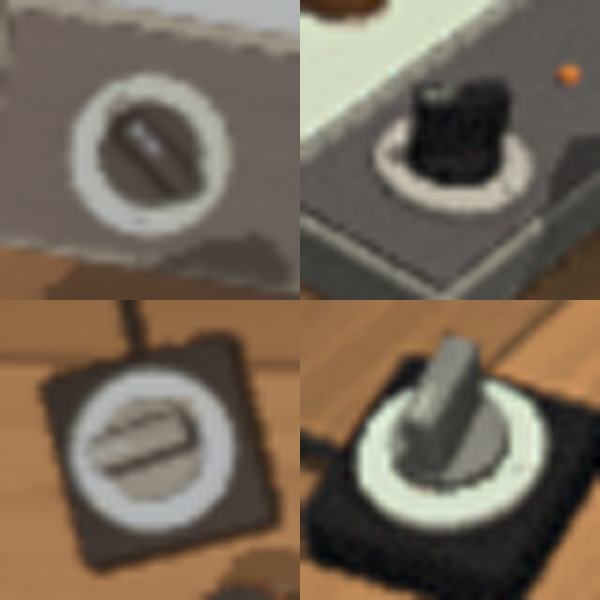

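```bash
cat >> h.py <<'E'
def pose():
    s=read_state();R=s["tool_rot"];return np.array([*s["eef_pos"],np.degrees(R[2])])
def plan(t,start=None,vmax=1.0,rmax=1.0):
    """rows from start (x,y,z,yawdeg) to t; yaw turned as given by t-start (no wrap)"""
    p=np.array(pose() if start is None else start,float);t=np.array(t,float);d=t-p
    d[3]=d[3] if start is not None else (d[3]+180)%360-180
    n=int(np.ceil(max(np.linalg.norm(d[:3])/40/vmax,abs(d[3])/8/rmax,1)));e=d/n;rows=[]
    for i in range(n):
        a=np.radians(p[3]+e[3]*i);c,s=np.cos(a),np.sin(a)
        rows.append([round(float(v),2) for v in((c*e[0]+s*e[1])/40,-e[2]/40,(-s*e[0]+c*e[1])/40,0,-e[3]/8,0)])
    return rows
def show(*ws,**k):
    s=None
    for w in ws:
        r=plan(w,s,**k);print(len(r),r if any(x!=r[0] for x in r) else f"{r[0]} each");s=w
E
python3 - <<'E'
from h import *
print(pose());show([412,-248,160,-135],[412,-248,100,-135])
E
```

```text
[ 240.2 -603.4  230.5 -158.3]
11 [[-0.66, 0.16, -0.61, 0.0, -0.26, 0.0], [-0.68, 0.16, -0.58, 0.0, -0.26, 0.0], [-0.7, 0.16, -0.56, 0.0, -0.26, 0.0], [-0.72, 0.16, -0.53, 0.0, -0.26, 0.0], [-0.74, 0.16, -0.5, 0.0, -0.26, 0.0], [-0.76, 0.16, -0.47, 0.0, -0.26, 0.0], [-0.78, 0.16, -0.45, 0.0, -0.26, 0.0], [-0.79, 0.16, -0.42, 0.0, -0.26, 0.0], [-0.81, 0.16, -0.39, 0.0, -0.26, 0.0], [-0.82, 0.16, -0.36, 0.0, -0.26, 0.0], [-0.84, 0.16, -0.33, 0.0, -0.26, 0.0]]
2 [-0.0, 0.75, 0.0, 0.0, -0.0, 0.0] each
```

>>> {"api": "apply_moves", "payload": {
  "targets": [
    [-0.66,0.16,-0.61,0,-0.26,0],
    [-0.68,0.16,-0.58,0,-0.26,0],
    [-0.7,0.16,-0.56,0,-0.26,0],
    [-0.72,0.16,-0.53,0,-0.26,0],
    [-0.74,0.16,-0.5,0,-0.26,0],
    [-0.76,0.16,-0.47,0,-0.26,0],
    [-0.78,0.16,-0.45,0,-0.26,0],
    [-0.79,0.16,-0.42,0,-0.26,0],
    [-0.81,0.16,-0.39,0,-0.26,0],
    [-0.82,0.16,-0.36,0,-0.26,0],
    [-0.84,0.16,-0.33,0,-0.26,0],
    [0,0,0,0,0,0]
  ],
  "jaw": 0
}}

```text
clock: 1.6
eef_pos: [413.2, -245.7, 160.3]
tool_rot: [-1.573, 0.001, -2.358]
force: [0.2, -0.6, 0.1]
width: 42.8
```

Run:
```python
from h import *
s=read_state();print(pose(),s["qpos"].round(2),s["width"],s["force"]);show([412,-248,100,-135],[412,-248,61,-135],vmax=.6)
im=get_image("side");u,v=(pix("side",[412,-248,80])).astype(int);P=[]
P.append(cv2.resize(np.ascontiguousarray(im[v-60:v+40,u-60:u+60,::-1]),(480,400),interpolation=cv2.INTER_CUBIC))
cv2.imwrite("pics/c1.png",P[0])
```

```text
[ 413.2 -245.7  160.3 -135.1] [ 0.5  0.5 -0.1  2.   0.1  0.6 -0.4] 42.79965230532686 [ 0.2 -0.6  0.1]
3 [0.02, 0.5, 0.01, 0.0, -0.0, 0.0] each
2 [-0.0, 0.49, 0.0, 0.0, -0.0, 0.0] each
```

View pics/c1.png

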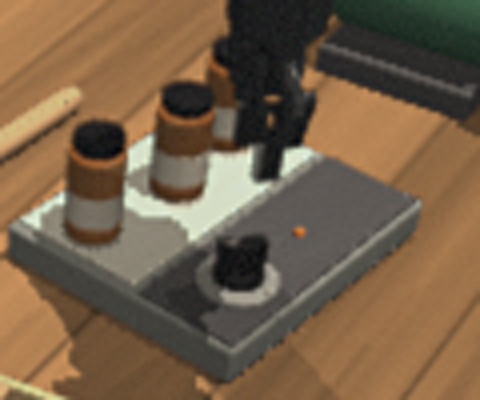

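The picture shows the fingers above and aligned with the knob, which sits at about (240,262). I'll go down now.

>>> {"api": "apply_moves", "payload": {
  "targets": [
    [0.02,0.5,0.02,0,0,0],
    [0.02,0.5,0.02,0,0,0],
    [0.02,0.5,0.02,0,0,0],
    [0,0.48,0,0,0,0],
    [0,0.48,0,0,0,0],
    [0,0,0,0,0,0]
  ]
}}

```text
clock: 2.4
eef_pos: [410.7, -253.1, 61.6]
tool_rot: [-1.573, -0.002, -2.366]
force: [0.2, 1.3, -1.4]
width: 42.4
```

>>> {"api": "apply_moves", "payload": {
  "targets": [
    [0,0,0,0,0,0],
    [0,0,0,0,0,0],
    [0,0,0,0,0,0],
    [0,0,0,0,0,0],
    [0,0,0,0,0,0]
  ],
  "jaw": -1
}}

```text
clock: 3.02
eef_pos: [408.6, -249.9, 63.1]
tool_rot: [-1.578, -0.002, -2.363]
force: [-6.5, 5.5, 5.9]
width: 12.6
```

>>> {"api": "apply_moves", "payload": {
  "targets": [
    [0,0,0,0,-0.6,0],
    [0,0,0,0,-0.6,0],
    [0,0,0,0,-0.6,0],
    [0,0,0,0,-0.6,0],
    [0,0,0,0,-0.6,0],
    [0,0,0,0,-0.6,0],
    [0,0,0,0,-0.6,0],
    [0,0,0,0,-0.6,0],
    [0,0,0,0,-0.6,0],
    [0,0,0,0,0,0]
  ]
}}

```text
clock: 4.28
eef_pos: [412.7, -251.7, 63.2]
tool_rot: [-1.57, 0.0, -1.61]
force: [0.3, 2.7, 0.8]
width: 12.6
```

Run:
```python
from h import *
s=read_state();print(pose(),s["qpos"].round(2),s["width"],s["force"],s["torque"].round(3),s["tau"].round(2))
```

```text
[ 412.7 -251.7   63.2  -92.2] [ 0.6  0.7 -0.2  2.1  0.4  0.4  0.1] 12.584267862317956 [0.3 2.7 0.8] [ 0.7 -0.1  0. ] [  1.9 -47.7  -0.1  -8.9   0.6   0.1   0.1]
```

>>> {"api": "apply_moves", "payload": {
  "targets": [
    [0,0,0,0,-0.6,0],
    [0,0,0,0,-0.6,0],
    [0,0,0,0,-0.6,0],
    [0,0,0,0,-0.6,0],
    [0,0,0,0,-0.6,0],
    [0,0,0,0,-0.6,0],
    [0,0,0,0,-0.6,0],
    [0,0,0,0,-0.6,0],
    [0,0,0,0,-0.6,0],
    [0,0,0,0,0,0]
  ]
}}

```text
clock: 5.52
eef_pos: [416.8, -250.2, 63.2]
tool_rot: [-1.563, -0.004, -0.854]
force: [7.4, 7.0, -4.5]
width: 13.0
```

Run:
```python
from h import *
np.set_printoptions(precision=3,suppress=True)
s=read_state();print(pose(),s["qpos"].round(2),s["width"],s["force"],s["torque"],s["tau"].round(2))
```

```text
[ 416.776 -250.185   63.193  -48.941] [ 0.77  0.71 -0.42  2.1   0.64  0.45  0.57] 13.02833079043765 [ 7.403  6.998 -4.502] [ 1.411 -1.452  0.015] [  4.71 -49.91   0.03  -6.81   0.89   2.65   0.17]
```

>>> {"api": "apply_moves", "payload": {
  "targets": [
    [0.03,0,0.1,0,-0.5,0],
    [0,0,0,0,-0.6,0],
    [0,0,0,0,-0.6,0],
    [0,0,0,0,-0.6,0],
    [0,0,0,0,-0.6,0],
    [0,0,0,0,-0.6,0],
    [0,0,0,0,-0.6,0],
    [0,0,0,0,-0.6,0],
    [0,0,0,0,0,0]
  ]
}}

```text
clock: 6.65
eef_pos: [418.8, -246.8, 63.2]
tool_rot: [-1.565, -0.005, -0.198]
force: [3.9, 11.0, -0.3]
width: 12.2
```

Run:
```python
from h import *
np.set_printoptions(precision=3,suppress=True)
s=read_state();print(pose(),s["qpos"].round(2),s["width"],s["force"],s["torque"],s["tau"].round(2))
```

```text
[ 418.85  -246.84    63.188  -11.332] [ 0.87  0.75 -0.6   2.1   0.82  0.54  1.04] 12.208412980347667 [ 3.941 10.952 -0.302] [ 2.175 -0.758 -0.026] [  5.26 -49.16  -1.65  -9.29   1.54   2.29   0.19]
```

>>> {"api": "apply_moves", "payload": {
  "targets": [
    [0,0,0.1,0,-0.6,0],
    [0,0,0,0,-0.6,0],
    [0,0,0,0,-0.6,0],
    [0,0,0,0,-0.6,0],
    [0,0,0,0,-0.6,0],
    [0,0,0,0,-0.6,0],
    [0,0,0,0,-0.6,0],
    [0,0,0,0,-0.6,0],
    [0,0,0,0,-0.6,0],
    [0,0,0,0,0,0]
  ]
}}

```text
clock: 7.9
eef_pos: [417.8, -246.2, 64.0]
tool_rot: [-1.558, -0.008, 0.478]
force: [2.9, 15.7, 14.7]
width: 13.2
```

Run:
```python
from h import *
np.set_printoptions(precision=3,suppress=True)
s=read_state();print(pose(),s["qpos"].round(2),s["width"],s["force"],s["torque"],s["tau"].round(2))
```

```text
[ 417.819 -246.202   63.984   27.397] [ 0.99  0.8  -0.77  2.09  0.94  0.65  1.6 ] 13.18108531317449 [ 2.923 15.671 14.702] [  3.169  -0.298 -17.332] [-10.42 -44.17 -12.7   -0.69  16.28   2.97  17.49]
```

>>> {"api": "apply_moves", "payload": {
  "targets": [
    [0,0,0,0,0.2,0],
    [0,0,0,0,0.2,0],
    [0,0,0,0,0,0]
  ]
}}

```text
clock: 8.28
eef_pos: [417.9, -246.2, 64.0]
tool_rot: [-1.56, -0.007, 0.43]
force: [2.4, 14.0, 12.2]
width: 13.1
```

Run:
```python
from h import *
np.set_printoptions(precision=3,suppress=True)
s=read_state();print(pose(),s["width"],s["force"],s["torque"])
```

```text
[ 417.863 -246.177   63.96    24.65 ] 13.12424097993601 [ 2.408 13.995 12.22 ] [  2.89   -0.286 -15.415]
```

>>> {"api": "apply_moves", "payload": {
  "targets": [
    [0,0,0,0,0.3,0],
    [0,0,0,0,0.3,0],
    [0,0,0,0,0.3,0],
    [0,0,0,0,0,0]
  ]
}}

```text
clock: 8.78
eef_pos: [417.9, -246.2, 63.9]
tool_rot: [-1.563, -0.005, 0.322]
force: [2.2, 10.5, 11.7]
width: 12.9
```

Run:
```python
from h import *
np.set_printoptions(precision=3,suppress=True)
s=read_state();print(pose(),s["width"],s["force"],s["torque"])
```

```text
[ 417.897 -246.181   63.869   18.457] 12.892362242501957 [ 2.159 10.502 11.734] [  2.369  -0.26  -11.321]
```

>>> {"api": "apply_moves", "payload": {
  "targets": [
    [0,0,0,0,0.3,0],
    [0,0,0,0,0.3,0],
    [0,0,0,0,0.3,0],
    [0,0,0,0,0.3,0],
    [0,0,0,0,0.3,0],
    [0,0,0,0,0.3,0],
    [0,0,0,0,0.2,0],
    [0,0,0,0,0,0]
  ]
}}

```text
clock: 9.78
eef_pos: [417.9, -246.2, 63.5]
tool_rot: [-1.568, -0.003, 0.075]
force: [1.4, 6.2, 5.2]
width: 12.9
```

Run:
```python
from h import *
np.set_printoptions(precision=3,suppress=True)
s=read_state();print(pose(),s["width"],s["force"],s["torque"])
```

```text
[ 417.886 -246.178   63.532    4.288] 12.877415034606612 [1.366 6.227 5.249] [ 1.372 -0.183 -3.974]
```

>>> {"api": "apply_moves", "payload": {
  "targets": [
    [0,0,0,0,0,0],
    [0,0,0,0,0,0],
    [0,0,0,0,0,0],
    [0,0,0,0,0,0]
  ],
  "jaw": 0.1
}}

```text
clock: 10.28
eef_pos: [416.6, -246.8, 62.6]
tool_rot: [-1.571, 0.0, 0.094]
force: [0.4, 0.2, -0.3]
width: 46.7
```

>>> {"api": "apply_moves", "payload": {
  "targets": [
    [0,-0.5,0,0,0,0],
    [0,-1,0,0,0,0],
    [0,-1,0,0,0,0],
    [-1,0,0,0,0,0],
    [-1,0,0,0,0,0],
    [0,0,0,0,0,0]
  ]
}}

```text
clock: 11.02
eef_pos: [333.2, -254.6, 162.2]
tool_rot: [-1.571, 0.005, 0.091]
force: [-0.1, -1.0, -0.3]
width: 46.7
```

Run:
```python
from h import *
np.set_printoptions(precision=3,suppress=True)
s=read_state();print(pose(),s["qpos"],s["width"],s["force"],s["torque"])
im=get_image("side");t=get_image("top");P=[]
for I,n in((t,"top"),(im,"side")):
    x,y=pix(n,[413,-249,65]).astype(int)
    P.append(cv2.resize(np.ascontiguousarray(I[y-25:y+25,x-25:x+25,::-1]),(400,400),interpolation=cv2.INTER_CUBIC))
cv2.imwrite("pics/k2.png",np.hstack(P))
```

```text
[ 333.237 -254.575  162.198    5.236] [ 1.191  0.554 -0.87   2.185  0.677  0.701  1.511] 46.72102954842894 [-0.075 -0.991 -0.301] [ 0.016 -0.037  0.03 ]
```

View pics/k2.png

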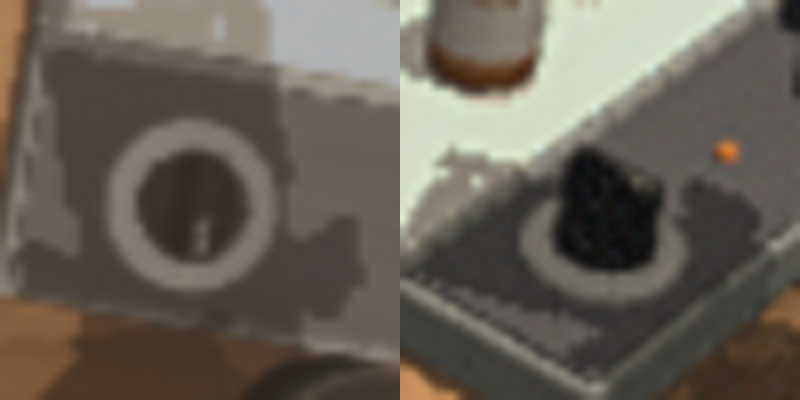

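Run:
```python
from h import *
show([416,-247,115,-8],[416,-247,63,-8])
```

```text
3 [[0.66, 0.4, 0.0, 0.0, 0.56, 0.0], [0.65, 0.4, 0.05, 0.0, 0.56, 0.0], [0.65, 0.4, 0.1, 0.0, 0.56, 0.0]]
2 [0.0, 0.65, 0.0, 0.0, -0.0, 0.0] each
```

>>> {"api": "apply_moves", "payload": {
  "targets": [
    [0.66,0.4,0.05,0,0.55,0],
    [0.65,0.4,0.05,0,0.55,0],
    [0.65,0.4,0.1,0,0.55,0],
    [0,0.4,0,0,0,0],
    [0,0.45,0,0,0,0],
    [0,0.4,0,0,0,0],
    [0,0,0,0,0,0]
  ]
}}

```text
clock: 12.0
eef_pos: [414.4, -244.3, 63.4]
tool_rot: [-1.57, 0.002, -0.136]
force: [0.5, -0.3, 0.0]
width: 46.8
```

>>> {"api": "apply_moves", "payload": {
  "targets": [
    [0,0,0,0,0,0],
    [0,0,0,0,0,0],
    [0,0,0,0,0,0],
    [0,0,0,0,0,0],
    [0,0,0,0,0,0]
  ],
  "jaw": -1
}}

```text
clock: 12.62
eef_pos: [415.7, -245.7, 65.3]
tool_rot: [-1.572, -0.001, -0.138]
force: [-1.4, -2.3, 5.2]
width: 12.7
```

Run:
```python
from h import *
np.set_printoptions(precision=3,suppress=True)
s=read_state();print(pose(),s["width"],s["force"],s["torque"])
```

```text
[ 415.679 -245.696   65.323   -7.9  ] 12.684182695244305 [-1.408 -2.299  5.223] [-0.281  0.197 -0.205]
```

>>> {"api": "apply_moves", "payload": {
  "targets": [
    [0,0,0,0,-0.25,0],
    [0,0,0,0,-0.25,0],
    [0,0,0,0,0,0]
  ]
}}

```text
clock: 13.0
eef_pos: [415.7, -245.7, 65.4]
tool_rot: [-1.571, -0.001, -0.075]
force: [-0.8, -1.0, 7.6]
width: 12.8
```

Run:
```python
from h import *
np.set_printoptions(precision=3,suppress=True)
s=read_state();print(pose(),s["width"],s["force"],s["torque"])
```

```text
[ 415.659 -245.731   65.388   -4.283] 12.821206075034054 [-0.8   -1.014  7.56 ] [-0.13   0.164 -1.834]
```

>>> {"api": "apply_moves", "payload": {
  "targets": [
    [0,0,0,0,0.2,0],
    [0,0,0,0,0,0]
  ]
}}

```text
clock: 13.25
eef_pos: [415.7, -245.7, 65.3]
tool_rot: [-1.572, -0.001, -0.101]
force: [-1.0, -0.6, 7.4]
width: 12.7
```

>>> {"api": "apply_moves", "payload": {
  "targets": [
    [0,0,0,0,0,0],
    [0,0,0,0,0,0],
    [0,0,0,0,0,0],
    [0,-0.5,0,0,0,0],
    [0,-1,0,0,0,0],
    [0,-1,0,0,0,0],
    [0,-0.5,0,0,0,0]
  ],
  "jaw": 0.1
}}

```text
clock: 14.12
eef_pos: [416.1, -244.7, 186.3]
tool_rot: [-1.571, -0.002, -0.094]
force: [0.2, 0.7, -0.5]
width: 46.9
```

```bash
cat >> h.py <<'E'
CC=np.array([572.4,51.8]);CA=np.radians(6.2)
def cell(i,j):
    x=(-120,-40,40,120)[i];y=(-40,40)[j];return CC+[x*np.cos(CA)-y*np.sin(CA),x*np.sin(CA)+y*np.cos(CA)]
def st():
    s=read_state();print(pose(),"q",s["qpos"].round(2),"w",round(s["width"],1),"F",s["force"],"M",s["torque"].round(2))
E
python3 - <<'E'
from h import *
st();print({(i,j):cell(i,j) for i in range(4) for j in (0,1)})
print("glue",onz("top",371/1.5625,279/1.5625,95),onz("top",339/1.5625,361/1.5625,95))
show([500,-242,215,-50],[546.4,-237.8,200,-90],[546.4,-237.8,89,-90])
E
```

```text
[ 416.1 -244.7  186.3   -5.4] q [ 1.   0.6 -0.8  2.   0.6  0.8  1.3] w 46.9 F [ 0.2  0.7 -0.5] M [ 0. -0.  0.]
{(0, 0): array([457.4,  -0.9]), (0, 1): array([448.8,  78.6]), (1, 0): array([537. ,   7.7]), (1, 1): array([528.3,  87.2]), (2, 0): array([616.5,  16.4]), (2, 1): array([607.8,  95.9]), (3, 0): array([696.,  25.]), (3, 1): array([687.4, 104.5])}
glue [614.   14.4] [452.8  72.5]
6 [[0.35, -0.12, 0.04, 0.0, 0.93, 0.0], [0.34, -0.12, 0.09, 0.0, 0.93, 0.0], [0.32, -0.12, 0.13, 0.0, 0.93, 0.0], [0.3, -0.12, 0.17, 0.0, 0.93, 0.0], [0.28, -0.12, 0.21, 0.0, 0.93, 0.0], [0.25, -0.12, 0.24, 0.0, 0.93, 0.0]]
5 [[0.13, 0.07, 0.19, 0.0, 1.0, 0.0], [0.11, 0.07, 0.21, 0.0, 1.0, 0.0], [0.08, 0.07, 0.22, 0.0, 1.0, 0.0], [0.04, 0.07, 0.23, 0.0, 1.0, 0.0], [0.01, 0.07, 0.23, 0.0, 1.0, 0.0]]
3 [0.0, 0.93, 0.0, 0.0, -0.0, 0.0] each
```

>>> {"api": "apply_moves", "payload": {
  "targets": [
    [0.35,-0.12,0.04,0,0.93,0],
    [0.34,-0.12,0.09,0,0.93,0],
    [0.32,-0.12,0.13,0,0.93,0],
    [0.3,-0.12,0.17,0,0.93,0],
    [0.28,-0.12,0.21,0,0.93,0],
    [0.25,-0.12,0.24,0,0.93,0],
    [0.13,0.07,0.19,0,1,0],
    [0.11,0.07,0.21,0,1,0],
    [0.08,0.07,0.22,0,1,0],
    [0.04,0.07,0.23,0,1,0],
    [0.01,0.07,0.23,0,1,0],
    [0,0,0,0,0,0]
  ],
  "jaw": 0.7
}}

```text
clock: 15.62
eef_pos: [545.6, -237.5, 198.9]
tool_rot: [-1.571, 0.0, -1.569]
force: [0.5, -0.0, 0.8]
width: 72.7
```

Run:
```python
from h import *
st();show([546.4,-237.8,150,-90],[546.4,-237.8,89,-90],vmax=.7)
```

```text
[ 545.6 -237.5  198.9  -89.9] q [ 0.6  0.6 -0.4  1.7  0.3  0.9  0.1] w 72.7 F [ 0.5 -0.   0.8] M [ 0. -0.  0.]
2 [0.0, 0.61, 0.01, 0.0, 0.01, 0.0] each
3 [0.0, 0.51, 0.0, 0.0, -0.0, 0.0] each
```

>>> {"api": "apply_moves", "payload": {
  "targets": [
    [0,0.6,0.02,0,0,0],
    [0,0.6,0,0,0,0],
    [0,0.5,0,0,0,0],
    [0,0.5,0,0,0,0],
    [0,0.5,0,0,0,0],
    [0,0,0,0,0,0]
  ]
}}

```text
clock: 16.38
eef_pos: [544.5, -237.9, 90.0]
tool_rot: [-1.574, 0.001, -1.569]
force: [-0.1, -0.1, -0.2]
width: 72.5
```

>>> {"api": "apply_moves", "payload": {
  "targets": [
    [0,0,0,0,0,0],
    [0,0,0,0,0,0],
    [0,0,0,0,0,0],
    [0,0,0,0,0,0],
    [0,-0.1,0,0,0,0],
    [0,-0.5,0,0,0,0],
    [0,-1,0,0,0,0],
    [0,-0.8,0,0,0,0],
    [0,0,0,0,0,0]
  ],
  "jaw": -1
}}

```text
clock: 17.5
eef_pos: [547.7, -238.7, 189.6]
tool_rot: [-1.566, -0.002, -1.572]
force: [1.6, -0.5, -1.6]
width: 49.0
```

Run:
```python
from h import *
st();show([537,7.7,185,-90],[537,7.7,53,-90])
im=get_image("side");x,y=pix("side",[546,-238,140]).astype(int)
cv2.imwrite("pics/g1.png",cv2.resize(np.ascontiguousarray(im[y-60:y+60,x-80:x+80,::-1]),(480,360),interpolation=cv2.INTER_CUBIC))
```

```text
[ 547.7 -238.7  189.6  -90.1] q [ 0.6  0.6 -0.4  1.7  0.3  0.9  0.1] w 49.0 F [ 1.6 -0.5 -1.6] M [-0.   0.  -0.1]
7 [-0.88, 0.02, -0.04, 0.0, -0.0, 0.0] each
4 [0.0, 0.82, 0.0, 0.0, -0.0, 0.0] each
```

View pics/g1.png

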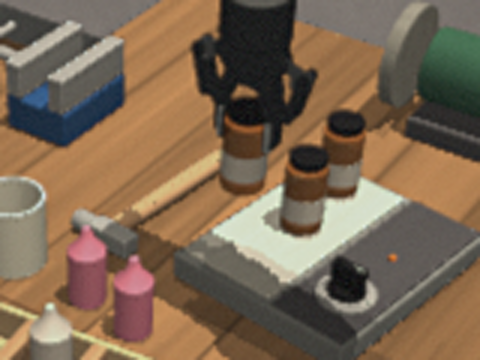

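The jar is held upright with its label in view. Its foot is about 140 mm up.

>>> {"api": "apply_moves", "payload": {
  "targets": [
    [-0.88,0,-0.04,0,0,0],
    [-0.88,0,-0.04,0,0,0],
    [-0.88,0,-0.04,0,0,0],
    [-0.88,0,-0.04,0,0,0],
    [-0.88,0,-0.04,0,0,0],
    [-0.88,0,-0.04,0,0,0],
    [-0.88,0.1,-0.04,0,0,0],
    [0,0,0,0,0,0],
    [0,0,0,0,0,0]
  ]
}}

```text
clock: 18.68
eef_pos: [534.3, 7.3, 182.1]
tool_rot: [-1.573, -0.001, -1.572]
force: [0.2, -0.8, -2.0]
width: 48.3
```

Run:
```python
from h import *
st();show([537,7.7,57,-90])
```

```text
[534.3   7.3 182.1 -90.1] q [ 0.2  0.6 -0.4  1.9  0.3  0.8 -0.4] w 48.3 F [ 0.2 -0.8 -2. ] M [-0.  0. -0.]
4 [-0.0, 0.78, 0.02, 0.0, -0.0, 0.0] each
```

>>> {"api": "apply_moves", "payload": {
  "targets": [
    [0,0.6,0.06,0,0,0],
    [0,0.6,0,0,0,0],
    [0,0.6,0,0,0,0],
    [0,0.6,0,0,0,0],
    [0,0.5,0,0,0,0],
    [0,0,0,0,0,0],
    [0,0,0,0,0,0]
  ]
}}

```text
clock: 19.55
eef_pos: [538.0, 7.3, 67.7]
tool_rot: [-1.57, -0.0, -1.573]
force: [0.1, 0.9, -1.5]
width: 48.9
```

Run:
```python
from h import *
st()
im=get_image("side");t=get_image("top");P=[]
for I,n in((t,"top"),(im,"side")):
    x,y=pix(n,[*cell(1,0),50]).astype(int)
    P.append(cv2.resize(np.ascontiguousarray(I[y-40:y+40,x-40:x+40,::-1]),(400,400),interpolation=cv2.INTER_CUBIC))
cv2.imwrite("pics/p1.png",np.hstack(P))
```

```text
[538.    7.3  67.7 -90.1] q [ 0.1  0.7 -0.3  2.   0.4  0.5 -0.5] w 48.9 F [ 0.1  0.9 -1.5] M [ 0. -0. -0.]
```

View pics/p1.png

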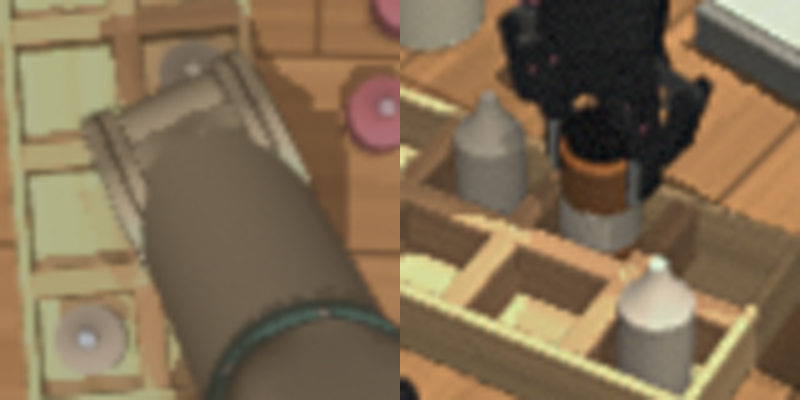

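The jar is inside its cell, with glue bottles on either side and the fingers above the dividers. I'll lower it gently.

>>> {"api": "apply_moves", "payload": {
  "targets": [
    [0,0.15,0,0,0,0],
    [0,0.1,0,0,0,0],
    [0,0.05,0,0,0,0],
    [0,0.03,0,0,0,0],
    [0,0.03,0,0,0,0],
    [0,0,0,0,0,0]
  ]
}}

```text
clock: 20.4
eef_pos: [537.6, 8.1, 55.4]
tool_rot: [-1.57, -0.001, -1.572]
force: [-5.8, -0.2, 23.7]
width: 48.7
```

Run:
```python
from h import *
st()
```

```text
[537.6   8.1  55.4 -90.1] q [ 0.1  0.8 -0.3  2.   0.4  0.5 -0.5] w 48.7 F [-5.8 -0.2 23.7] M [-0.1  1.6  0. ]
```

>>> {"api": "apply_moves", "payload": {
  "targets": [
    [0,-0.03,0,0,0,0],
    [0,0,0,0,0,0],
    [0,0,0,0,0,0],
    [0,0,0,0,0,0],
    [0,-0.4,0,0,0,0],
    [0,-0.9,0,0,0,0],
    [0,-1,0,0,0,0],
    [0,-1,0,0,0,0]
  ],
  "jaw": 0.45
}}

```text
clock: 21.4
eef_pos: [537.6, 8.1, 188.4]
tool_rot: [-1.57, 0.0, -1.572]
force: [1.3, 0.2, 0.9]
width: 61.7
```

Run:
```python
from h import *
st();show([517.5,-331.5,200,-90],vmax=.95)
```

```text
[537.6   8.1 188.4 -90.1] q [ 0.2  0.6 -0.4  1.9  0.3  0.8 -0.4] w 61.7 F [1.3 0.2 0.9] M [-0. -0.  0.]
9 [[0.94, -0.03, -0.05, 0.0, -0.0, 0.0], [0.94, -0.03, -0.06, 0.0, -0.0, 0.0], [0.94, -0.03, -0.06, 0.0, -0.0, 0.0], [0.94, -0.03, -0.06, 0.0, -0.0, 0.0], [0.94, -0.03, -0.06, 0.0, -0.0, 0.0], [0.94, -0.03, -0.06, 0.0, -0.0, 0.0], [0.94, -0.03, -0.06, 0.0, -0.0, 0.0], [0.94, -0.03, -0.06, 0.0, -0.0, 0.0], [0.94, -0.03, -0.06, 0.0, -0.0, 0.0]]
```

>>> {"api": "apply_moves", "payload": {
  "targets": [
    [0.94,-0.03,-0.06,0,0,0],
    [0.94,-0.03,-0.06,0,0,0],
    [0.94,-0.03,-0.06,0,0,0],
    [0.94,-0.03,-0.06,0,0,0],
    [0.94,-0.03,-0.06,0,0,0],
    [0.94,-0.03,-0.06,0,0,0],
    [0.94,-0.03,-0.06,0,0,0],
    [0.94,-0.03,-0.06,0,0,0],
    [0.94,-0.03,-0.06,0,0,0],
    [0,0,0,0,0,0],
    [0,0,0,0,0,0]
  ],
  "jaw": 0.7
}}

```text
clock: 22.78
eef_pos: [515.8, -329.3, 197.5]
tool_rot: [-1.57, 0.001, -1.571]
force: [-0.1, -0.3, -0.0]
width: 73.0
```

Run:
```python
from h import *
st();show([517.5,-331.5,150,-90],[517.5,-331.5,89,-90],vmax=.7)
```

```text
[ 515.8 -329.3  197.5  -90. ] q [ 0.8  0.6 -0.4  1.7  0.3  0.9  0.2] w 73.0 F [-0.1 -0.3 -0. ] M [-0. -0. -0.]
2 [0.03, 0.59, 0.02, 0.0, -0.0, 0.0] each
3 [0.0, 0.51, 0.0, 0.0, -0.0, 0.0] each
```

>>> {"api": "apply_moves", "payload": {
  "targets": [
    [0.05,0.6,0.04,0,0,0],
    [0,0.6,0,0,0,0],
    [0,0.5,0,0,0,0],
    [0,0.5,0,0,0,0],
    [0,0.5,0,0,0,0],
    [0,0,0,0,0,0]
  ]
}}

```text
clock: 23.52
eef_pos: [516.8, -330.0, 88.1]
tool_rot: [-1.573, 0.002, -1.569]
force: [-0.1, 0.3, 0.2]
width: 72.4
```

>>> {"api": "apply_moves", "payload": {
  "targets": [
    [0,0,0,0,0,0],
    [0,0,0,0,0,0],
    [0,0,0,0,0,0],
    [0,0,0,0,0,0],
    [0,-0.1,0,0,0,0],
    [0,-0.5,0,0,0,0],
    [0,-1,0,0,0,0],
    [0,-0.8,0,0,0,0],
    [0,0,0,0,0,0]
  ],
  "jaw": -1
}}

```text
clock: 24.65
eef_pos: [518.6, -333.1, 187.5]
tool_rot: [-1.567, -0.003, -1.572]
force: [0.2, -0.1, -2.1]
width: 48.3
```

>>> {"api": "apply_moves", "payload": {
  "targets": [
    [-0.92,0,-0.17,0,0,0],
    [-0.92,0,-0.17,0,0,0],
    [-0.92,0,-0.17,0,0,0],
    [-0.92,0,-0.17,0,0,0],
    [-0.92,0,-0.17,0,0,0],
    [-0.92,0,-0.17,0,0,0],
    [-0.92,0,-0.17,0,0,0],
    [-0.92,0,-0.17,0,0,0],
    [-0.92,0,-0.17,0,0,0],
    [0,0,0,0,0,0],
    [0,0,0,0,0,0]
  ]
}}

```text
clock: 26.02
eef_pos: [455.8, -1.7, 184.3]
tool_rot: [-1.572, -0.001, -1.572]
force: [-0.4, -0.2, -0.9]
width: 48.8
```

Run:
```python
from h import *
st();show([*cell(0,0),67,-90],vmax=.6)
```

```text
[455.8  -1.7 184.3 -90.1] q [ 0.2  0.5 -0.4  2.1  0.3  0.7 -0.4] w 48.8 F [-0.4 -0.2 -0.9] M [ 0. -0.  0.]
5 [-0.0, 0.59, 0.01, 0.0, -0.0, 0.0] each
```

>>> {"api": "apply_moves", "payload": {
  "targets": [
    [0,0.6,0.03,0,0,0],
    [0,0.6,0,0,0,0],
    [0,0.6,0,0,0,0],
    [0,0.6,0,0,0,0],
    [0,0.5,0,0,0,0],
    [0,0,0,0,0,0],
    [0,0.1,0,0,0,0],
    [0,0.05,0,0,0,0],
    [0,0.04,0,0,0,0],
    [0,0,0,0,0,0]
  ]
}}

```text
clock: 27.28
eef_pos: [457.8, -1.0, 61.5]
tool_rot: [-1.57, -0.0, -1.572]
force: [0.3, 0.7, -1.5]
width: 48.5
```

Run:
```python
from h import *
st()
```

```text
[457.8  -1.   61.5 -90.1] q [ 0.1  0.7 -0.2  2.2  0.5  0.3 -0.5] w 48.5 F [ 0.3  0.7 -1.5] M [ 0. -0.  0.]
```

>>> {"api": "apply_moves", "payload": {
  "targets": [
    [0,0.06,0,0,0,0],
    [0,0.04,0,0,0,0],
    [0,0.03,0,0,0,0],
    [0,0.03,0,0,0,0],
    [0,0,0,0,0,0]
  ]
}}

```text
clock: 27.9
eef_pos: [457.6, -1.0, 54.8]
tool_rot: [-1.571, -0.0, -1.572]
force: [-0.0, -0.3, -1.6]
width: 48.6
```

>>> {"api": "apply_moves", "payload": {
  "targets": [
    [0,0.03,0,0,0,0],
    [0,0.03,0,0,0,0],
    [0,0,0,0,0,0]
  ]
}}

```text
clock: 28.28
eef_pos: [457.8, -1.0, 53.3]
tool_rot: [-1.57, -0.0, -1.572]
force: [-1.9, 0.0, 10.2]
width: 48.6
```

>>> {"api": "apply_moves", "payload": {
  "targets": [
    [0,-0.01,0,0,0,0],
    [0,0,0,0,0,0],
    [0,0,0,0,0,0],
    [0,0,0,0,0,0],
    [0,-0.4,0,0,0,0],
    [0,-0.9,0,0,0,0],
    [0,-1,0,0,0,0],
    [0,-1,0,0,0,0],
    [0,-0.3,0,0,0,0]
  ],
  "jaw": 0.45
}}

```text
clock: 29.4
eef_pos: [458.8, -1.0, 198.9]
tool_rot: [-1.567, -0.0, -1.572]
force: [0.1, 0.6, -0.4]
width: 61.9
```

>>> {"api": "apply_moves", "payload": {
  "targets": [
    [0.88,0,0.13,0,0,0],
    [0.88,0,0.13,0,0,0],
    [0.88,0,0.13,0,0,0],
    [0.88,0,0.13,0,0,0],
    [0.88,0,0.13,0,0,0],
    [0.88,0,0.13,0,0,0],
    [0.88,0,0.13,0,0,0],
    [0.88,0,0.13,0,0,0],
    [0.88,0,0.13,0,0,0],
    [0.88,0,0.13,0,0,0],
    [0.88,0,0.13,0,0,0],
    [0.88,0,0.13,0,0,0]
  ],
  "jaw": 0.7
}}

```text
clock: 30.9
eef_pos: [519.1, -424.3, 195.4]
tool_rot: [-1.573, 0.001, -1.572]
force: [0.9, -0.7, -1.3]
width: 72.7
```

>>> {"api": "apply_moves", "payload": {
  "targets": [
    [0,0,0,0,0,0],
    [0,0,0,0,0,0]
  ]
}}

```text
clock: 31.15
eef_pos: [519.3, -422.1, 195.7]
tool_rot: [-1.572, 0.002, -1.571]
force: [0.6, 0.6, -0.9]
width: 72.3
```

Run:
```python
from h import *
st();show([518.1,-422.8,150,-90],[518.1,-422.8,89,-90],vmax=.7)
im=get_image("side");cv2.imwrite("pics/s3.png",cv2.resize(np.ascontiguousarray(im[80:360,80:420,::-1]),None,fx=1.75,fy=1.75,interpolation=cv2.INTER_CUBIC))
```

```text
[ 519.3 -422.1  195.7  -90. ] q [ 0.9  0.7 -0.4  1.5  0.3  1.   0.4] w 72.3 F [ 0.6  0.6 -0.9] M [0. 0. 0.]
2 [0.01, 0.57, -0.01, 0.0, -0.0, 0.0] each
3 [0.0, 0.51, 0.0, 0.0, -0.0, 0.0] each
```

View pics/s3.png

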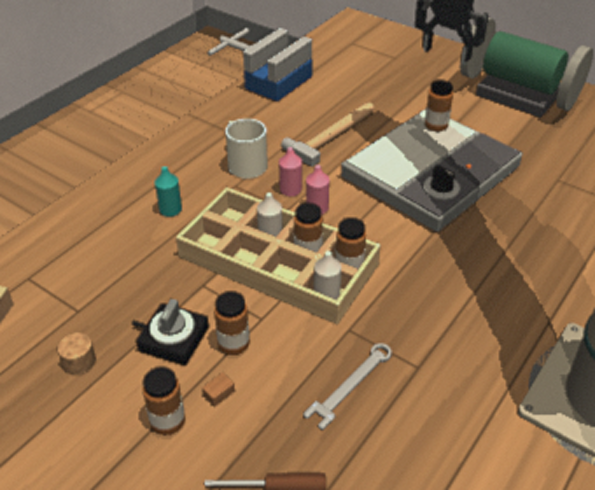

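Two jars are packed upright, w3 is under the gripper, and the bench jars look unmoved. Now I'll grasp w3.

>>> {"api": "apply_moves", "payload": {
  "targets": [
    [0.02,0.6,-0.02,0,0,0],
    [0,0.6,0,0,0,0],
    [0,0.5,0,0,0,0],
    [0,0.5,0,0,0,0],
    [0,0.46,0,0,0,0],
    [0,0,0,0,0,0]
  ]
}}

```text
clock: 31.95
eef_pos: [517.8, -423.5, 88.7]
tool_rot: [-1.573, 0.002, -1.572]
force: [-0.5, 0.5, 0.1]
width: 73.0
```

>>> {"api": "apply_moves", "payload": {
  "targets": [
    [0,0,0,0,0,0],
    [0,0,0,0,0,0],
    [0,0,0,0,0,0],
    [0,0,0,0,0,0],
    [0,-0.1,0,0,0,0],
    [0,-0.5,0,0,0,0],
    [0,-1,0,0,0,0],
    [0,-0.9,0,0,0,0],
    [0,0,0,0,0,0]
  ],
  "jaw": -1
}}

```text
clock: 33.08
eef_pos: [521.0, -425.3, 195.1]
tool_rot: [-1.565, -0.004, -1.572]
force: [0.7, 0.8, -1.7]
width: 48.8
```

>>> {"api": "apply_moves", "payload": {
  "targets": [
    [-0.93,0,0.37,0,0,0],
    [-0.93,0,0.37,0,0,0],
    [-0.93,0,0.37,0,0,0],
    [-0.93,0,0.37,0,0,0],
    [-0.93,0,0.37,0,0,0],
    [-0.93,0,0.37,0,0,0],
    [-0.93,0,0.37,0,0,0],
    [-0.93,0,0.37,0,0,0],
    [-0.93,0,0.37,0,0,0],
    [-0.93,0,0.37,0,0,0],
    [-0.93,0,0.37,0,0,0],
    [-0.93,0,0.37,0,0,0]
  ]
}}

```text
clock: 34.58
eef_pos: [696.5, 23.0, 189.7]
tool_rot: [-1.573, -0.0, -1.572]
force: [-0.1, 0.0, -2.2]
width: 48.7
```

>>> {"api": "apply_moves", "payload": {
  "targets": [
    [0,0,0,0,0,0],
    [0,0,0,0,0,0],
    [0,0,0,0,0,0]
  ]
}}

```text
clock: 34.95
eef_pos: [696.4, 19.8, 190.2]
tool_rot: [-1.572, -0.002, -1.574]
force: [-0.5, -0.3, -0.4]
width: 48.7
```

Run:
```python
from h import *
st();show([*cell(3,0),67,-90],vmax=.6)
```

```text
[696.4  19.8 190.2 -90.2] q [ 0.1  0.8 -0.4  1.4  0.3  1.  -0.3] w 48.7 F [-0.5 -0.3 -0.4] M [ 0.   0.  -0.1]
6 [-0.02, 0.51, -0.0, 0.0, -0.0, 0.0] each
```

>>> {"api": "apply_moves", "payload": {
  "targets": [
    [-0.13,0.6,0,0,0,0],
    [0,0.6,0,0,0,0],
    [0,0.6,0,0,0,0],
    [0,0.6,0,0,0,0],
    [0,0.5,0,0,0,0],
    [0,0.2,0,0,0,0],
    [0,0.1,0,0,0,0],
    [0,0,0,0,0,0],
    [0,0,0,0,0,0]
  ]
}}

```text
clock: 36.08
eef_pos: [697.5, 27.2, 63.4]
tool_rot: [-1.569, 0.0, -1.572]
force: [-0.7, 0.5, -0.9]
width: 48.5
```

Run:
```python
from h import *
st()
```

```text
[697.5  27.2  63.4 -90.1] q [ 0.1  0.9 -0.3  1.5  0.4  0.8 -0.4] w 48.5 F [-0.7  0.5 -0.9] M [ 0.  -0.1 -0. ]
```

>>> {"api": "apply_moves", "payload": {
  "targets": [
    [0.04,0.08,-0.02,0,0,0],
    [0,0.05,0,0,0,0],
    [0,0.04,0,0,0,0],
    [0,0.03,0,0,0,0],
    [0,0.03,0,0,0,0],
    [0,0,0,0,0,0]
  ]
}}

```text
clock: 36.83
eef_pos: [696.1, 25.7, 54.6]
tool_rot: [-1.571, -0.0, -1.572]
force: [-3.4, 0.3, 6.1]
width: 48.7
```

>>> {"api": "apply_moves", "payload": {
  "targets": [
    [0,0,0,0,0,0],
    [0,0,0,0,0,0],
    [0,0,0,0,0,0],
    [0,0,0,0,0,0],
    [0,-0.4,0,0,0,0],
    [0,-0.9,0,0,0,0],
    [0,-1,0,0,0,0],
    [0,-1,0,0,0,0],
    [0,-0.2,0,0,0,0],
    [0,0,0,0,0,0]
  ],
  "jaw": 0.45
}}

```text
clock: 38.08
eef_pos: [696.3, 25.5, 194.4]
tool_rot: [-1.569, -0.0, -1.572]
force: [0.3, -0.1, -0.5]
width: 61.7
```

```bash
cat >> h.py <<'E'
def caps(im,pts,z=98):
    hsv=cv2.cvtColor(np.ascontiguousarray(im),cv2.COLOR_RGB2HSV)
    for p in pts:
        u,v=pix("top",[*p,z])
        m=((hsv[:,:,2]<95)&(hsv[:,:,1]<75)).astype(np.uint8)
        k=np.zeros_like(m);cv2.circle(k,(int(round(u)),int(round(v))),11,1,-1);m&=k
        m=cv2.morphologyEx(m,cv2.MORPH_OPEN,cv2.getStructuringElement(cv2.MORPH_ELLIPSE,(7,7)))
        ys,xs=np.nonzero(m)
        if len(xs): print(p,len(xs),onz("top",xs.mean(),ys.mean(),z))
        else: print(p,"none")
E
python3 - <<'E'
from h import *
st();t=get_image("top");caps(t,[(516.6,238.5),(503,400.8)]);caps(t,[cell(1,0),cell(0,0),cell(3,0)],103)
show([516.6,238.5,180,-90]);crop(t,90,120,200,150,3,"pics/t4.png")
E
```

```text
[696.3  25.5 194.4 -90.1] q [ 0.1  0.8 -0.4  1.4  0.3  1.  -0.3] w 61.7 F [ 0.3 -0.1 -0.5] M [-0.   0.  -0.1]
(516.6, 238.5) 115 [516.4 238.3]
(503, 400.8) 127 [503.3 400.7]
[537.    7.7] 33 [521.   -1.8]
[457.4  -0.9] none
[696.  25.] none
7 [-0.76, 0.05, -0.64, 0.0, -0.0, 0.0] each
```

View pics/t4.png

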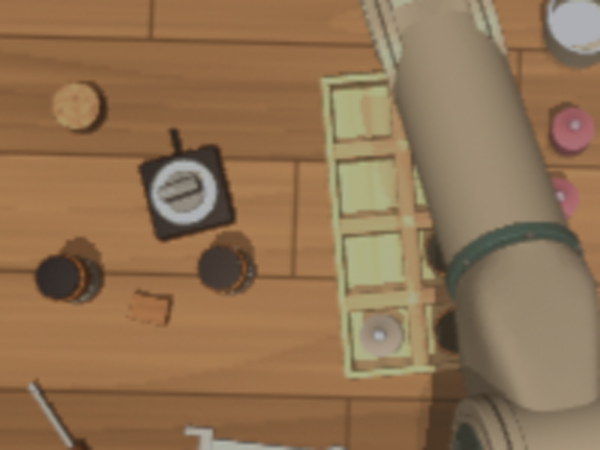

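Both bench jars are still where they were, at about (225,268) and (62,277) in the crop. The b2 jar is next.

>>> {"api": "apply_moves", "payload": {
  "targets": [
    [-0.76,0.05,-0.64,0,0,0],
    [-0.76,0.05,-0.64,0,0,0],
    [-0.76,0.05,-0.64,0,0,0],
    [-0.76,0.05,-0.64,0,0,0],
    [-0.76,0.05,-0.64,0,0,0],
    [-0.76,0.05,-0.64,0,0,0],
    [-0.76,0.05,-0.64,0,0,0],
    [0,0,0,0,0,0],
    [0,0,0,0,0,0]
  ],
  "jaw": 0.7
}}

```text
clock: 39.25
eef_pos: [517.0, 237.5, 178.4]
tool_rot: [-1.572, -0.002, -1.572]
force: [0.5, -0.3, 0.4]
width: 72.8
```

Run:
```python
from h import *
st();show([516.6,238.5,110,-90],[516.6,238.5,47,-90],vmax=.7)
```

```text
[517.  237.5 178.4 -90.1] q [-0.2  0.6 -0.4  1.8  0.3  0.8 -0.8] w 72.8 F [ 0.5 -0.3  0.4] M [-0.1 -0.   0. ]
3 [-0.01, 0.57, -0.0, 0.0, -0.0, 0.0] each
3 [0.0, 0.53, 0.0, 0.0, -0.0, 0.0] each
```

>>> {"api": "apply_moves", "payload": {
  "targets": [
    [-0.02,0.6,0,0,0,0],
    [0,0.6,0,0,0,0],
    [0,0.6,0,0,0,0],
    [0,0.6,0,0,0,0],
    [0,0.5,0,0,0,0],
    [0,0.35,0,0,0,0],
    [0,0,0,0,0,0]
  ]
}}

```text
clock: 40.12
eef_pos: [516.9, 238.1, 48.2]
tool_rot: [-1.573, -0.002, -1.573]
force: [-0.3, 0.6, -0.3]
width: 72.7
```

>>> {"api": "apply_moves", "payload": {
  "targets": [
    [0,0,0,0,0,0],
    [0,0,0,0,0,0],
    [0,0,0,0,0,0],
    [0,0,0,0,0,0],
    [0,-0.1,0,0,0,0],
    [0,-0.5,0,0,0,0],
    [0,-1,0,0,0,0],
    [0,-1,0,0,0,0],
    [0,-0.8,0,0,0,0],
    [0,0,0,0,0,0]
  ],
  "jaw": -1
}}

```text
clock: 41.38
eef_pos: [518.7, 240.3, 188.2]
tool_rot: [-1.566, 0.003, -1.572]
force: [-0.5, -0.3, -0.4]
width: 0.1
```

>>> {"api": "apply_moves", "payload": {
  "targets": [
    [0.95,0,0.07,0,0,0],
    [0.95,0,0.07,0,0,0],
    [0.95,0,0.07,0,0,0],
    [0.95,0,0.07,0,0,0],
    [0,0,0,0,0,0],
    [0,0,0,0,0,0]
  ]
}}

```text
clock: 42.12
eef_pos: [527.7, 87.9, 184.8]
tool_rot: [-1.572, 0.001, -1.572]
force: [0.0, -0.3, -0.6]
width: 0.0
```

Run:
```python
from h import *
st();show([*cell(1,1),62,-90],vmax=.6)
```

```text
[527.7  87.9 184.8 -90. ] q [ 0.1  0.6 -0.4  1.9  0.3  0.8 -0.5] w 0.0 F [ 0.  -0.3 -0.6] M [ 0.  0. -0.]
6 [0.0, 0.51, 0.0, 0.0, -0.0, 0.0] each
```

The grip missed, since the width reads 0. The jar may have been knocked, so I'll look again.

Run:
```python
from h import *
im=get_image("side");t=get_image("top");cv2.imwrite("pics/t5.png",np.hstack([cv2.resize(np.ascontiguousarray(t[130:250,80:200,::-1]),(400,400),interpolation=cv2.INTER_CUBIC),cv2.resize(np.ascontiguousarray(im[190:350,110:270,::-1]),(400,400),interpolation=cv2.INTER_CUBIC)]))
```

```text
(no output)
```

View pics/t5.png

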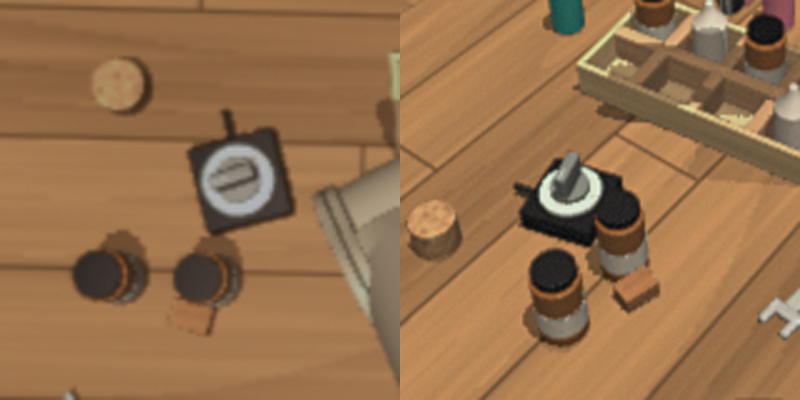

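The b2 jar was knocked about 65 mm towards +y. It still stands, at crop (200,276), beside the block. I'll re-measure it.

Run:
```python
from h import *
t=get_image("top");p=onz("top",140,213,98);print(p);caps(t,[tuple(p),(503,400.8)])
show([*p,184,-90],[*p,100,-90])
```

```text
[502.  306.5]
(np.float64(501.97176205833057), np.float64(306.45138437407167)) 123 [502.2 310.5]
(503, 400.8) 126 [503.1 401.4]
6 [-0.91, 0.0, -0.11, 0.0, 0.0, 0.0] each
3 [0.0, 0.7, 0.0, 0.0, -0.0, 0.0] each
```

>>> {"api": "apply_moves", "payload": {
  "targets": [
    [-0.92,0,-0.11,0,0,0],
    [-0.92,0,-0.11,0,0,0],
    [-0.92,0,-0.11,0,0,0],
    [-0.92,0,-0.11,0,0,0],
    [-0.92,0,-0.11,0,0,0],
    [-0.92,0,-0.11,0,0,0],
    [0,0,0,0,0,0],
    [0,0,0,0,0,0]
  ],
  "jaw": 0.7
}}

```text
clock: 43.28
eef_pos: [501.6, 308.1, 185.0]
tool_rot: [-1.571, -0.001, -1.571]
force: [-0.0, -1.2, -0.4]
width: 72.7
```

Run:
```python
from h import *
st();t=get_image("top");caps(t,[(502,310.5)]);im=get_image("side")
print(pix("side",[502,310,98]))
hsv=cv2.cvtColor(im,cv2.COLOR_RGB2HSV);u,v=pix("side",[502,310,95]).astype(int)
m=(hsv[:,:,2]<60).astype(np.uint8);n,l,s,c=cv2.connectedComponentsWithStats(m)
print([(s[i],c[i]) for i in range(1,n) if s[i][4]>60 and abs(c[i][0]-u)<25 and abs(c[i][1]-v)<25])
```

```text
[501.6 308.1 185.  -90. ] q [-0.3  0.6 -0.4  1.7  0.3  0.8 -0.9] w 72.7 F [-0.  -1.2 -0.4] M [-0. -0.  0.]
(502, 310.5) none
[197.2 271.1]
[(array([156, 258,  50,  31, 652], dtype=int32), array([182.5, 274.8]))]
```

>>> {"api": "apply_moves", "payload": {
  "targets": [
    [-0.03,0.6,0.01,0,0,0],
    [0,0.6,0,0,0,0],
    [0,0.6,0,0,0,0],
    [0,0.6,0,0,0,0],
    [0,0.6,0,0,0,0],
    [0,0.45,0,0,0,0],
    [0,0,0,0,0,0]
  ]
}}

```text
clock: 44.25
eef_pos: [501.8, 308.2, 46.2]
tool_rot: [-1.573, -0.002, -1.573]
force: [0.1, 0.1, 0.7]
width: 72.8
```

>>> {"api": "apply_moves", "payload": {
  "targets": [
    [0,0,0,0,0,0],
    [0,0,0,0,0,0],
    [0,0,0,0,0,0],
    [0,0,0,0,0,0],
    [0,0,0,0,0,0]
  ],
  "jaw": -1
}}

```text
clock: 44.88
eef_pos: [503.1, 309.9, 48.5]
tool_rot: [-1.569, 0.001, -1.572]
force: [-0.8, -0.1, 6.3]
width: 48.8
```

>>> {"api": "apply_moves", "payload": {
  "targets": [
    [0,-0.1,0,0,0,0],
    [0,-0.5,0,0,0,0],
    [0,-1,0,0,0,0],
    [0,-1,0,0,0,0],
    [0,-0.9,0,0,0,0],
    [0.93,0,0.11,0,0,0],
    [0.93,0,0.11,0,0,0],
    [0.93,0,0.11,0,0,0],
    [0.93,0,0.11,0,0,0],
    [0.93,0,0.11,0,0,0],
    [0.93,0,0.11,0,0,0],
    [0,0,0,0,0,0]
  ]
}}

```text
clock: 46.38
eef_pos: [528.4, 81.7, 186.9]
tool_rot: [-1.572, -0.003, -1.578]
force: [0.0, 0.9, -2.0]
width: 49.0
```

Run:
```python
from h import *
st();show([*cell(1,1),62,-90],vmax=.6)
```

```text
[528.4  81.7 186.9 -90.4] q [ 0.1  0.6 -0.4  1.9  0.3  0.8 -0.5] w 49.0 F [ 0.   0.9 -2. ] M [ 0. -0.  0.]
6 [-0.02, 0.52, -0.0, 0.0, -0.01, 0.0] each
```

>>> {"api": "apply_moves", "payload": {
  "targets": [
    [0,0.6,0,0,0,0],
    [0,0.6,0,0,0,0],
    [0,0.6,0,0,0,0],
    [0,0,0,0,0,0],
    [0,0,0,0,0,0]
  ]
}}

```text
clock: 47.0
eef_pos: [528.9, 87.0, 116.0]
tool_rot: [-1.57, 0.001, -1.571]
force: [1.0, 0.4, -1.3]
width: 49.0
```

>>> {"api": "apply_moves", "payload": {
  "targets": [
    [0,0.5,0,0,0,0],
    [0,0.5,0,0,0,0],
    [0,0.3,0,0,0,0],
    [0,0.1,0,0,0,0],
    [0,0.05,0,0,0,0],
    [0,0.04,0,0,0,0],
    [0,0.03,0,0,0,0],
    [0,0,0,0,0,0]
  ]
}}

```text
clock: 48.0
eef_pos: [528.6, 86.1, 54.6]
tool_rot: [-1.571, -0.0, -1.572]
force: [0.0, -0.3, -1.5]
width: 48.8
```

>>> {"api": "apply_moves", "payload": {
  "targets": [
    [0,0.03,0,0,0,0],
    [0,0.03,0,0,0,0],
    [0,0,0,0,0,0]
  ]
}}

```text
clock: 48.38
eef_pos: [528.7, 86.1, 53.5]
tool_rot: [-1.57, -0.001, -1.572]
force: [-3.0, -0.8, 11.4]
width: 48.6
```

Contact. I'll release it and check the last jar.

>>> {"api": "apply_moves", "payload": {
  "targets": [
    [0,0,0,0,0,0],
    [0,0,0,0,0,0],
    [0,0,0,0,0,0],
    [0,0,0,0,0,0],
    [0,-0.4,0,0,0,0],
    [0,-0.9,0,0,0,0],
    [0,-1,0,0,0,0],
    [0,-1,0,0,0,0],
    [0,0,0,0,0,0]
  ],
  "jaw": 0.45
}}

```text
clock: 49.5
eef_pos: [530.8, 86.8, 188.1]
tool_rot: [-1.563, 0.001, -1.572]
force: [0.4, -0.2, -0.2]
width: 61.4
```

Run:
```python
from h import *
st();t=get_image("top");caps(t,[(503,401)]);show([503,401,184,-90])
```

```text
[530.8  86.8 188.1 -90.1] q [ 0.1  0.6 -0.4  1.9  0.3  0.8 -0.5] w 61.4 F [ 0.4 -0.2 -0.2] M [-0.  0. -0.]
(503, 401) 128 [502.8 401.5]
8 [-0.98, 0.01, -0.08, 0.0, -0.0, 0.0] each
```

>>> {"api": "apply_moves", "payload": {
  "targets": [
    [-0.98,0,-0.08,0,0,0],
    [-0.98,0,-0.08,0,0,0],
    [-0.98,0,-0.08,0,0,0],
    [-0.98,0,-0.08,0,0,0],
    [-0.98,0,-0.08,0,0,0],
    [-0.98,0,-0.08,0,0,0],
    [-0.98,0,-0.08,0,0,0],
    [-0.98,0,-0.08,0,0,0],
    [0,0,0,0,0,0],
    [0,0,0,0,0,0]
  ],
  "jaw": 0.7
}}

```text
clock: 50.8
eef_pos: [502.9, 398.4, 183.0]
tool_rot: [-1.572, -0.003, -1.572]
force: [0.9, -0.6, 0.1]
width: 72.4
```

Run:
```python
from h import *
st();show([502.8,401,47,-90],vmax=.6)
```

```text
[502.9 398.4 183.  -90.1] q [-0.5  0.7 -0.4  1.6  0.3  0.9 -1. ] w 72.4 F [ 0.9 -0.6  0.1] M [-0. -0. -0.]
6 [-0.01, 0.57, -0.0, 0.0, -0.0, 0.0] each
```

>>> {"api": "apply_moves", "payload": {
  "targets": [
    [-0.05,0.6,0,0,0,0],
    [0,0.6,0,0,0,0],
    [0,0.6,0,0,0,0],
    [0,0.6,0,0,0,0],
    [0,0.6,0,0,0,0],
    [0,0.4,0,0,0,0],
    [0,0,0,0,0,0]
  ]
}}

```text
clock: 51.68
eef_pos: [503.0, 400.0, 46.9]
tool_rot: [-1.573, -0.002, -1.573]
force: [1.1, -0.8, 0.5]
width: 72.6
```

>>> {"api": "apply_moves", "payload": {
  "targets": [
    [0,0,0,0,0,0],
    [0,0,0,0,0,0],
    [0,0,0,0,0,0],
    [0,0,0,0,0,0],
    [0,-0.1,0,0,0,0],
    [0,-0.5,0,0,0,0],
    [0,-1,0,0,0,0],
    [0,-1,0,0,0,0],
    [0,-0.9,0,0,0,0],
    [0,0,0,0,0,0]
  ],
  "jaw": -1
}}

```text
clock: 52.92
eef_pos: [504.7, 403.4, 192.5]
tool_rot: [-1.565, 0.005, -1.572]
force: [0.5, 0.9, -2.2]
width: 48.2
```

>>> {"api": "apply_moves", "payload": {
  "targets": [
    [0.85,0,0.29,0,0,0],
    [0.85,0,0.29,0,0,0],
    [0.85,0,0.29,0,0,0],
    [0.85,0,0.29,0,0,0],
    [0.85,0,0.29,0,0,0],
    [0.85,0,0.29,0,0,0],
    [0.85,0,0.29,0,0,0],
    [0.85,0,0.29,0,0,0],
    [0.85,0,0.29,0,0,0],
    [0,0,0,0,0,0],
    [0,0,0,0,0,0]
  ]
}}

```text
clock: 54.3
eef_pos: [606.5, 96.1, 187.5]
tool_rot: [-1.573, 0.001, -1.572]
force: [-1.1, 0.3, -2.6]
width: 48.7
```

Run:
```python
from h import *
st();show([*cell(2,1),115,-90],vmax=.6)
```

```text
[606.5  96.1 187.5 -90. ] q [ 0.1  0.7 -0.4  1.7  0.3  0.9 -0.5] w 48.7 F [-1.1  0.3 -2.6] M [ 0.1 -0.  -0. ]
4 [0.0, 0.45, 0.01, 0.0, -0.0, 0.0] each
```

>>> {"api": "apply_moves", "payload": {
  "targets": [
    [0,0.6,0.02,0,0,0],
    [0,0.6,0,0,0,0],
    [0,0.6,0,0,0,0],
    [0,0.5,0,0,0,0],
    [0,0.5,0,0,0,0],
    [0,0.3,0,0,0,0],
    [0,0.05,0,0,0,0],
    [0,0,0,0,0,0]
  ]
}}

```text
clock: 55.3
eef_pos: [608.5, 95.9, 62.5]
tool_rot: [-1.57, 0.0, -1.572]
force: [-0.7, -0.2, -1.9]
width: 48.8
```

>>> {"api": "apply_moves", "payload": {
  "targets": [
    [0,0.05,0,0,0,0],
    [0,0.04,0,0,0,0],
    [0,0.03,0,0,0,0],
    [0,0,0,0,0,0]
  ]
}}

```text
clock: 55.8
eef_pos: [608.1, 95.6, 57.3]
tool_rot: [-1.571, -0.0, -1.572]
force: [-0.2, -0.5, -1.3]
width: 48.2
```

>>> {"api": "apply_moves", "payload": {
  "targets": [
    [0,0.04,0,0,0,0],
    [0,0.03,0,0,0,0],
    [0,0.03,0,0,0,0],
    [0,0,0,0,0,0]
  ]
}}

```text
clock: 56.3
eef_pos: [608.1, 95.7, 54.4]
tool_rot: [-1.57, -0.0, -1.572]
force: [-3.1, 0.3, 6.7]
width: 48.5
```

>>> {"api": "apply_moves", "payload": {
  "targets": [
    [0,0,0,0,0,0],
    [0,0,0,0,0,0],
    [0,0,0,0,0,0],
    [0,0,0,0,0,0],
    [0,-0.4,0,0,0,0],
    [0,-0.9,0,0,0,0],
    [0,-1,0,0,0,0],
    [0,-1,0,0,0,0],
    [-1,0,-0.9,0,0,0],
    [-1,0,-0.9,0,0,0],
    [-1,0,-0.9,0,0,0],
    [-1,0,-0.9,0,0,0]
  ],
  "jaw": 0.45
}}

```text
clock: 57.8
eef_pos: [463.4, 257.2, 186.6]
tool_rot: [-1.569, 0.001, -1.572]
force: [-0.3, 0.1, 0.5]
width: 62.1
```

>>> {"api": "apply_moves", "payload": {
  "targets": [
    [-1,0,0,0,0,0],
    [-1,0,0,0,0,0],
    [0,0,0,0,0,0],
    [0,0,0,0,0,0]
  ],
  "jaw": 0
}}

```text
clock: 58.3
eef_pos: [464.5, 335.0, 185.8]
tool_rot: [-1.57, -0.001, -1.572]
force: [0.5, -0.4, -1.0]
width: 42.7
```

Run:
```python
from h import *
st();t=get_image("top");im=get_image("side")
u,v=pix("top",[596,289,31]).astype(int)
hsv=cv2.cvtColor(t,cv2.COLOR_RGB2HSV)
m=((hsv[:,:,1]<60)&(hsv[:,:,2]>120)).astype(np.uint8);k=np.zeros_like(m);cv2.circle(k,(u,v),16,1,-1);m&=k
cs,_=cv2.findContours(m,cv2.RETR_EXTERNAL,cv2.CHAIN_APPROX_NONE);c=max(cs,key=cv2.contourArea);e=cv2.fitEllipse(c);print(e,onz("top",*e[0],31))
caps(t,[cell(0,0),cell(1,0),cell(1,1),cell(2,1),cell(3,0)],103)
A=cv2.resize(np.ascontiguousarray(t[v-16:v+16,u-16:u+16,::-1]),(330,330),interpolation=cv2.INTER_CUBIC)
B=cv2.resize(np.ascontiguousarray(im[120:340,140:360,::-1]),(470,470),interpolation=cv2.INTER_CUBIC)
C=np.zeros((470,800,3),np.uint8);C[:330,:330]=A;C[:,330:]=B;cv2.imwrite("pics/d.png",C)
```

```text
[464.5 335.  185.8 -90.1] q [-0.4  0.6 -0.4  1.8  0.3  0.8 -1. ] w 42.7 F [ 0.5 -0.4 -1. ] M [-0.  0.  0.]
((151.09535217285156, 183.39089965820312), (19.912166595458984, 20.316574096679688), 78.9036636352539) [598.4 288.8]
[457.4  -0.9] 124 [457.2  -2.1]
[537.    7.7] 116 [537.8   8.5]
[528.3  87.2] 120 [527.6  87.2]
[607.8  95.9] 115 [607.2  95.6]
[696.  25.] 33 [685.   26.5]
```

View pics/d.png

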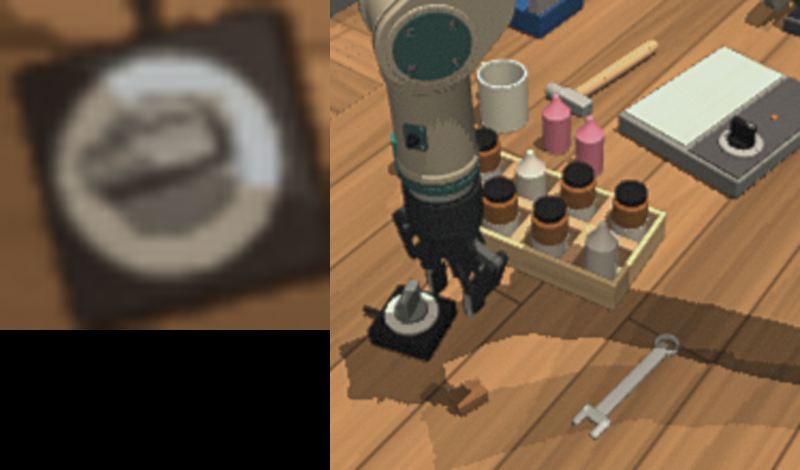

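All five jars stand upright in their own cells, both glue bottles are in place, and the plate is clear. Next is the dimmer, centred at about (597,288.5) with its bar at yaw -73°.

Run:
```python
from h import *
show([597,288.5,130,-73])
```

```text
4 [[0.28, 0.35, 0.83, 0.0, -0.54, 0.0], [0.34, 0.35, 0.8, 0.0, -0.54, 0.0], [0.4, 0.35, 0.78, 0.0, -0.54, 0.0], [0.46, 0.35, 0.74, 0.0, -0.54, 0.0]]
```

>>> {"api": "apply_moves", "payload": {
  "targets": [
    [0.28,0.35,0.83,0,-0.54,0],
    [0.34,0.35,0.8,0,-0.54,0],
    [0.4,0.35,0.78,0,-0.54,0],
    [0.46,0.35,0.74,0,-0.54,0],
    [0,0,0,0,0,0],
    [0,0,0,0,0,0]
  ]
}}

```text
clock: 59.15
eef_pos: [596.1, 290.4, 129.4]
tool_rot: [-1.572, 0.0, -1.272]
force: [-0.8, 0.4, 1.6]
width: 42.5
```

Run:
```python
from h import *
st();show([597,288.5,51,-73],vmax=.5)
```

```text
[596.1 290.4 129.4 -72.9] q [-0.2  0.8 -0.5  1.6  0.4  0.9 -0.6] w 42.5 F [-0.8  0.4  1.6] M [ 0. -0. -0.]
4 [0.01, 0.49, 0.0, 0.0, 0.0, 0.0] each
```

>>> {"api": "apply_moves", "payload": {
  "targets": [
    [0.02,0.5,0,0,0,0],
    [0.02,0.5,0,0,0,0],
    [0,0.5,0,0,0,0],
    [0,0.45,0,0,0,0],
    [0,0,0,0,0,0]
  ]
}}

```text
clock: 59.78
eef_pos: [595.8, 288.7, 49.1]
tool_rot: [-1.574, -0.001, -1.27]
force: [-0.4, -0.2, 0.8]
width: 42.8
```

>>> {"api": "apply_moves", "payload": {
  "targets": [
    [0,0,0,0,0,0],
    [0,0,0,0,0,0],
    [0,0,0,0,0,0],
    [0,0,0,0,0,0],
    [0,0,0,0,0,0]
  ],
  "jaw": -1
}}

```text
clock: 60.4
eef_pos: [597.4, 289.8, 52.2]
tool_rot: [-1.57, 0.0, -1.27]
force: [-2.1, -0.2, 5.6]
width: 12.6
```

>>> {"api": "apply_moves", "payload": {
  "targets": [
    [0,0,0,0,-0.5,0],
    [0,0,0,0,-0.5,0],
    [0,0,0,0,-0.5,0],
    [0,0,0,0,0,0]
  ]
}}

```text
clock: 60.9
eef_pos: [597.4, 289.8, 52.2]
tool_rot: [-1.57, 0.0, -1.06]
force: [-1.6, -0.4, 5.8]
width: 13.0
```

Run:
```python
from h import *
st()
```

```text
[597.4 289.8  52.2 -60.7] q [-0.2  0.9 -0.5  1.6  0.5  0.8 -0.4] w 13.0 F [-1.6 -0.4  5.8] M [-0.   0.5  0.1]
```

>>> {"api": "apply_moves", "payload": {
  "targets": [
    [0,0,0,0,-0.6,0],
    [0,0,0,0,-0.6,0],
    [0,0,0,0,-0.6,0],
    [0,0,0,0,-0.6,0],
    [0,0,0,0,-0.6,0],
    [0,0,0,0,-0.6,0],
    [0,0,0,0,0,0]
  ]
}}

```text
clock: 61.78
eef_pos: [597.3, 289.7, 52.2]
tool_rot: [-1.57, -0.0, -0.557]
force: [-2.2, -0.9, 5.4]
width: 12.8
```

Run:
```python
from h import *
st()
```

```text
[597.3 289.7  52.2 -31.9] q [-0.2  0.9 -0.6  1.6  0.7  0.8 -0. ] w 12.8 F [-2.2 -0.9  5.4] M [-0.1  0.5 -0. ]
```

>>> {"api": "apply_moves", "payload": {
  "targets": [
    [0,0,0,0,-0.6,0],
    [0,0,0,0,-0.6,0],
    [0,0,0,0,-0.6,0],
    [0,0,0,0,-0.6,0],
    [0,0,0,0,-0.6,0],
    [0,0,0,0,-0.6,0],
    [0,0,0,0,0,0]
  ]
}}

```text
clock: 62.65
eef_pos: [597.2, 289.6, 52.2]
tool_rot: [-1.57, -0.0, -0.055]
force: [-2.2, -0.9, 5.5]
width: 12.8
```

Run:
```python
from h import *
st()
```

```text
[597.2 289.6  52.2  -3.1] q [-0.1  1.  -0.7  1.6  0.8  0.9  0.4] w 12.8 F [-2.2 -0.9  5.5] M [-0.2  0.5  0. ]
```

>>> {"api": "apply_moves", "payload": {
  "targets": [
    [0,0,0,0,-0.6,0],
    [0,0,0,0,-0.6,0],
    [0,0,0,0,-0.6,0],
    [0,0,0,0,-0.6,0],
    [0,0,0,0,-0.6,0],
    [0,0,0,0,-0.6,0],
    [0,0,0,0,0,0]
  ]
}}

```text
clock: 63.52
eef_pos: [597.9, 289.7, 52.5]
tool_rot: [-1.568, -0.0, 0.436]
force: [-2.0, 0.2, 6.6]
width: 12.8
```

Run:
```python
from h import *
st()
```

```text
[597.9 289.7  52.5  25. ] q [-0.1  1.  -0.8  1.6  0.9  0.9  0.8] w 12.8 F [-2.   0.2  6.6] M [ 0.1  0.4 -3. ]
```

>>> {"api": "apply_moves", "payload": {
  "targets": [
    [0,0,0,0,0.25,0],
    [0,0,0,0,0.25,0],
    [0,0,0,0,0,0],
    [0,0,0,0,0,0]
  ]
}}

```text
clock: 64.03
eef_pos: [597.9, 289.7, 52.4]
tool_rot: [-1.569, -0.001, 0.371]
force: [-2.7, 1.0, 6.2]
width: 12.6
```

Run:
```python
from h import *
st()
```

```text
[597.9 289.7  52.4  21.3] q [-0.1  1.  -0.8  1.6  0.9  0.9  0.8] w 12.6 F [-2.7  1.   6.2] M [-0.   0.3 -1.6]
```

Still pressed against the stop at -1.6 N m. I'll release it, lift and back away.

>>> {"api": "apply_moves", "payload": {
  "targets": [
    [0,0,0,0,0.15,0],
    [0,0,0,0,0,0]
  ]
}}

```text
clock: 64.28
eef_pos: [597.9, 289.7, 52.4]
tool_rot: [-1.57, -0.001, 0.352]
force: [-2.2, 0.5, 5.5]
width: 13.3
```

>>> {"api": "apply_moves", "payload": {
  "targets": [
    [0,0,0,0,0,0],
    [0,0,0,0,0,0],
    [0,0,0,0,0,0],
    [0,-0.5,0,0,0,0],
    [0,-1,0,0,0,0],
    [0,-1,0,0,0,0],
    [0,-1,0,0,0,0],
    [-0.9,0,0.6,0,0,0],
    [-0.9,0,0.6,0,0,0],
    [-0.9,0,0.6,0,0,0],
    [0,0,0,0,0,0],
    [0,0,0,0,0,0]
  ],
  "jaw": 0.1
}}

```text
clock: 65.78
eef_pos: [471.7, 319.2, 192.4]
tool_rot: [-1.571, -0.002, 0.356]
force: [0.6, -0.3, 0.6]
width: 46.7
```

Run:
```python
from h import *
st();t=get_image("top");im=get_image("side")
u,v=pix("top",[597,289,50]).astype(int);w,x=pix("side",[597,289,50]).astype(int);a,b=pix("top",[413,-249,65]).astype(int)
f=lambda I,u,v,r,s:cv2.resize(np.ascontiguousarray(I[v-r:v+r,u-r:u+r,::-1]),(s,s),interpolation=cv2.INTER_CUBIC)
L=np.vstack([np.hstack([f(t,u,v,16,250),f(t,a,b,20,250)]),np.hstack([f(im,w,x,20,250),np.zeros((250,250,3),np.uint8)])])
cv2.imwrite("pics/e.png",L);cv2.imwrite("pics/e2.png",im[:,:,::-1])
caps(t,[cell(0,0),cell(1,0),cell(1,1),cell(2,1),cell(3,0)],103)
```

```text
[471.7 319.2 192.4  20.4] q [-0.1  0.7 -0.9  1.8  0.7  1.   0.6] w 46.7 F [ 0.6 -0.3  0.6] M [ 0.  -0.1 -0. ]
[457.4  -0.9] none
[537.    7.7] none
[528.3  87.2] none
[607.8  95.9] 97 [609.7  95.7]
[696.  25.] none
```

View pics/e.png

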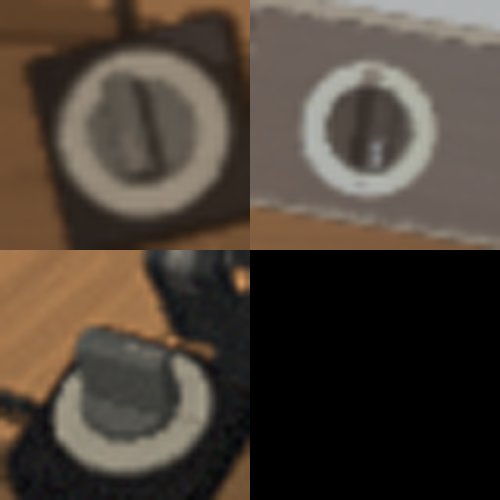

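View pics/e2.png

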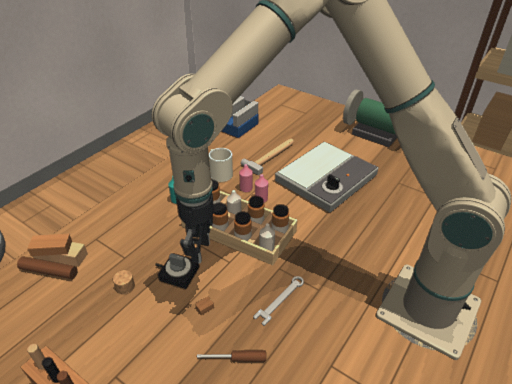

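```bash
python3 -c "
from cell import *
print(finish_job())"
```

```text
the job is handed in; nothing more can be done
None
```

I finished the shutdown in the order asked and handed it in at about 66 s on the robot's clock; the system reported no verdict.

- **Thermostat:** I turned the knob anticlockwise until it met the end stop. I then gripped it again and met resistance at the same angle, which confirms the stop. In the last picture its white line points toward the robot, square with the warming plate. On the first turn I pushed past the stop by mistake, up to about 17 N m, then eased off and let go. The wrist force stayed low, under about 25 N in the readings.
- **Jars:** All five jars present, three from the plate and two from the bench, stand upright in separate free cells. One bench jar was knocked about 70 mm aside, so my first grasp closed on nothing. I found it again and packed it.
- **Setting down:** Each contact was soft at 6–11 N, except the first jar, which was about 24 N.
- **Dimmer:** I turned it last, until it met its stop. I eased off and let go while it was still against the stop.

**Last checks:** The final pictures show both glue bottles in their cells and the tools and mug in place. The arm was clear of everything. Measured from above, the caps of the first four jars were within about 1.5 mm of their cell centres. The arm partly hid the fifth jar (the one in the far cell), so that reading was no use. I judged it from the side view and the set-down readings. The white off dots were too faint to read clearly, so "off" rests on feeling the stops and on how the knobs line up.

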